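# Hook the stock tray out of its bay

### The arm

A 7-joint arm with a two-finger parallel gripper is mounted at the origin on a cart in front of the work surface, level with it; the furniture and walls round the work are solid. World frame = base frame: x ahead of the robot, y to its left, z up, the work surface at z = 0. Lengths are in m, angles in rad, forces in N, time in s.
With the tool pointing down it reaches from about 0.4 to 0.85 m from the base axis. Payload 4.4 kg.
Tool frame: the origin (TCP) lies midway between the tips of the shut fingers; the grasp point (between the pads) lies 19 mm behind it (env.grasp_offset is the distance from the TCP to the grasp point, in m); z points along the fingers, x is the direction in which the jaws open and shut, and the axes are right-handed (so a half turn about z gives the same grasp; the last joint's range is limited). The gripper opens to 94 mm and grips with 3 to 60 N. Pads are 16 mm wide; open, the fingers measure 119 mm over their backs; the gripper's body (75 mm by 177 mm) begins 78 mm behind the grasp point.
Start: joints at [1.094, 0.628, 0.038, 1.517, -0.027, 0.996, -0.02], TCP at [0.26, -0.596, 0.205] pointing down, gripper open.
Joint ranges: [-3.06, 3.06], [-0.37, 2.12], [-1.25, 1.32], [0.18, 2.47], [-1.1, 4.24], [0.23, 1.98], [-2.94, 2.94]. Speed limits (rad/s): [2.57, 2.57, 3.14, 3.14, 3.14, 3.14, 3.14].

### API

Orientations are given as a 3x3 rotation matrix whose columns are the frame's x, y, z axes.
In Python, from rig import env gives the robot as it stands.
- The arm moves only by the tool step_arm, never from a script. Its argument "deltas" is a list of rows, each an object of numbers: "jaw": the closure in counts, from 0 (fully open) to 255 (shut); "dx", "dy", "dz": the shift along the tool's x, y, z each as a share of 0.3 m, from -1 to 1; "turn": the turn about the tool's z as a share of 90 degrees, from -1 to 1. In form: [{"jaw": .., "dx": .., "dy": .., "dz": .., "turn": ..}, ...]. A call has 1 to 20 rows; each row is the pose to reach, as a shift and turn from the pose commanded when the call began, along the tool's axes at that moment; what a row does not reach only later rows make up. A row lasts 1/12 s, in which the tool goes at most 41.7 mm and 7.16 degrees, less where a joint would pass 70% of its speed; a pose out of reach is approached as far as the arm can. A call with a number of a shift or a turn outside -1 to 1 is refused whole. A call with a gripper value outside its range is refused whole. The fingers move at their own pace and stop on an object; "force" is the grip in N (left out, the last holds). Time passes only in rows, so rows that repeat a pose let the fingers close. It gives the time, the measured TCP pose, the force and the opening at its end, in the units of the state.
- env.sense(): the state, without advancing time (a new reading comes with each control period).
- env.get_image(name): name is "side" or "top"; returns the picture (384x512x3 uint8, red, green, blue); there is no depth.
- env.get_calibration(name): a dict with "camera_matrix" (3x3 intrinsics, pixels), "R" (3x3) and "t" (3): a world point X has camera coordinates R X + t. Camera axes: x right, y down, z forward; pixel columns grow to the right and rows downward; lengths in m; the calibration is good to about 2 mm. A picture is of the moment at which its call begins. get_calibration takes no time and is no camera call.
- env.hand_in(): hands the job in, once; it reports no verdict.
The state is a dict: "time": time; "joint_pos": joint angles; "joint_velocities": joint speeds; "tau": joint torques, N m; "eef_pos": TCP position; "eef_rot": TCP orientation; "force": force on the tool from outside, world axes, zero at the start; "ft_torque": the same for the moment, N m; "gripper_width": finger opening in m.
Only numpy, scipy, OpenCV 4.12 (cv2) and the standard library are available. Lean on these libraries where they do the work, as an engineer would, in place of code of your own. Each camera call takes 0.05 s, during which the arm holds its last target.

### The job

Use the wooden-handled hook to draw the tray that has the swivelling pull ring out of the low two-bay shelf, until its middle is past the shelf's front edge by a centimetre or two, so that a little more than half of it stands out and its rear end is still in the bay. The ring may point to either side beneath the shelf, so feel for it with the hook's tip; do not touch that tray with the gripper or arm, only with the hook. Then unhook it, lay the hook down on the bare table top as you found it, handle flat and tip downward, well clear of the tray, and leave the other tray and everything else where it is.

Things in the scene. Friction and masses are not known exactly. Their poses are not given: they have to be found in the camera images.
- hook_tool: Pull hook standing loose on the table. Wooden handle 90 long x 26 wide x 34 high, with a 7 mm steel shank from its front end, bent straight down at the tip. Origin: centre of the handle's underside; x along the tool toward the tip, z up. Shank axis at z = 26.5, shank top at z = 30; tip at x = 105, round end at z = 3. About 0.12 kg.
- hook_tip (a point): The lower end of the hook's tip, at (105, 0, 3) mm in the tool's frame.
- shelf_unit: Fixed plywood shelf unit with two open-fronted bays side by side, no floor (the trays stand on the table). Origin: on the table at the middle of the roof's front edge; x points into the bays, y to the left seen from the robot, z up. Roof underside at z = 66, roof top at z = 74, depth 165, width 214; walls 6 thick; bays 98 wide with middles at y = +52 and -52.
- ring_tray: Loose open aluminium tray 92 x 92 x 34 high, holding a black foil roll fixed in it, about 0.3 to 0.7 kg, in one of the two bays (either one), with 3 mm play to each wall. Origin: centre of its underside; x points from its front to its rear. At the start its front stands about 55 to 62 mm inside the roof's edge. Slides on the table with 1 to 5 N. It carries a steel pull ring on its front.
- ring_pivot (a point): Pin of the flat, level pull ring, 54 mm before the tray's centre, 15 mm up. Wire 5 mm, hole 24 mm across, its centre 34 mm from the pin. It swivels lightly up to 0.9 rad either side of straight out (tray's -x), stays where left; its angle is not reported, the roof hides it. On the wire the tip stops 12 to 17 mm above the table, in the hole it goes on down; if hooked, the tray follows.
- knob_tray: The other tray, of the same size, in the other bay, with a fixed round knob instead of a ring and two glass nuggets in it. Leave it alone. Origin: centre of its underside.
- masking_tape: Tape roll 101 across, 24 high, on the shelf's roof. Origin: centre of underside. Leave alone.
- nail_tin: Tin of nails 61 across, 22 high, on the shelf's roof. Origin: centre of underside. Leave alone.
- solder_spool: Solder spool 62 x 92 x 40 high, on the waffle grid at the right. Leave alone.
- lead_block: White layout block 22 x 70 x 18 high, on the table at the left, beyond the soldering iron stand (fixed, 160 mm high, about 0.53 m ahead and 0.165 m left of the robot; keep clear of it). Leave alone.
- foil_roll_copper: Copper foil roll 61 across, 7 high, lying on the 13 mm high waffle grid at the right (grid edge 0.253 m right of the robot's axis). Leave alone.
- glue_stick: Standing glue stick 26 across, 92 high, on the waffle grid. Leave alone.
There are look-alikes about, which are no part of the job. There is more than one size of the hook_tool; the job needs the larger.

How it is judged:
By the outcome, as a careful person would: the job done as asked, in the order asked, and still so for the second after the job is handed in, with the robot touching nothing.
It also fails if it takes over 72 s, if anything falls off the work surface, if the arm or the gripper's body presses on something with over 40 N, if the wrist force passes 120 N, or if a joint passes its speed limit or range.

## Working session

There is one attempt and no reset: what is moved stays moved. The work goes in short steps, Python scripts to look and compute and a tool call to move; the robot and the scene stay as the last step left them, time stands still between calls to the robot, and variables do not carry over. Pictures are saved under pics/ and viewed, and the job is handed in when it is done.

Besides the shell and the picture viewer there is one more tool, called after "Call:" as name([rows], argument=value, ...), one row to a line, values as JSON. step_arm: Moves the arm, as the interface text tells. Its arguments: {"type":"object","properties":{"deltas":{"type":"array"},"force":{"type":"number"}},"required":["deltas"]}

```bash
mkdir -p pics; ls
python3 - <<'E'
from rig import env
import cv2
s=env.sense(); print(s['time'],s['eef_pos'],s['eef_rot'],s['gripper_width'],env.grasp_offset)
for n in('top','side'):
    im=env.get_image(n); cv2.imwrite(f'pics/{n}0.png',im[:,:,::-1]); c=env.get_calibration(n); print(c)
E
```

```text
pics
0.0 [ 0.25932875 -0.59528732  0.20455438] [[ 3.99378864e-01 -9.16785638e-01 -7.85347556e-04]
 [-9.16783979e-01 -3.99379635e-01  1.74431286e-03]
 [-1.91281280e-03  2.33523704e-05 -9.99998170e-01]] 0.09425988669976344 0.0188
{'camera_matrix': array([[449.23249491,   0.        , 257.87660179],
       [  0.        , 449.23249491, 196.63070181],
       [  0.        ,   0.        ,   1.        ]]), 'R': array([[ 0.01173059, -0.99981327,  0.01535641],
       [-0.9916667 , -0.01360268, -0.1281098 ],
       [ 0.12829477, -0.01372563, -0.99164109]]), 't': array([-0.14501274,  0.61952493,  1.07347142])}
{'camera_matrix': array([[391.76685965,   0.        , 255.05524641],
       [  0.        , 391.76685965, 191.82958826],
       [  0.        ,   0.        ,   1.        ]]), 'R': array([[-0.83859537, -0.54473865,  0.00419531],
       [-0.21533413,  0.32440138, -0.92108358],
       [ 0.50038886, -0.77331982, -0.38934232]]), 't': array([0.44568832, 0.25913382, 0.5956182 ])}
```

View pics/top0.png

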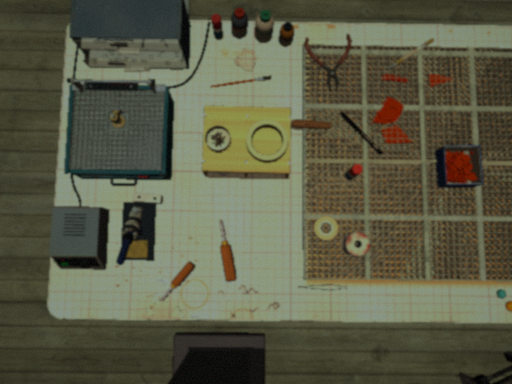

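View pics/side0.png

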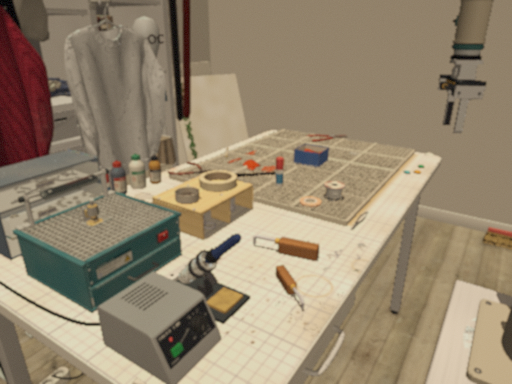

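Run:
```python
import cv2
t=cv2.imread('pics/top0.png');s=cv2.imread('pics/side0.png')
a=cv2.resize(t[85:320,120:345],None,fx=2.5,fy=2.5,interpolation=cv2.INTER_CUBIC)
cv2.imwrite('pics/top0c.png',a)
b=cv2.resize(s[150:320,140:370],None,fx=3.4,fy=3.4,interpolation=cv2.INTER_CUBIC)
cv2.imwrite('pics/side0c.png',b)
```

```text
(no output)
```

View pics/top0c.png

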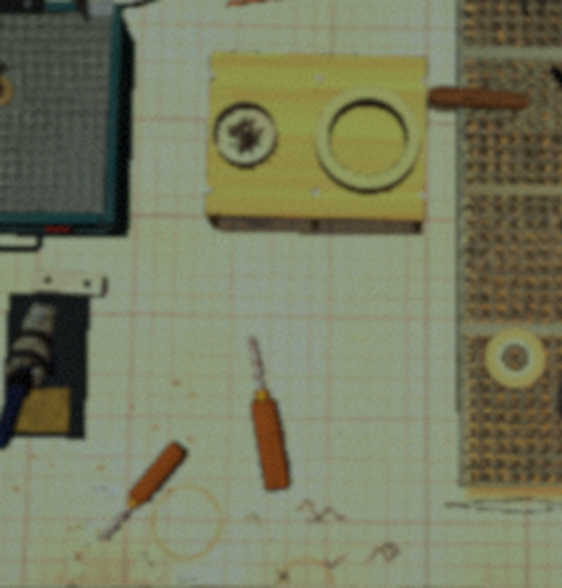

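View pics/side0c.png

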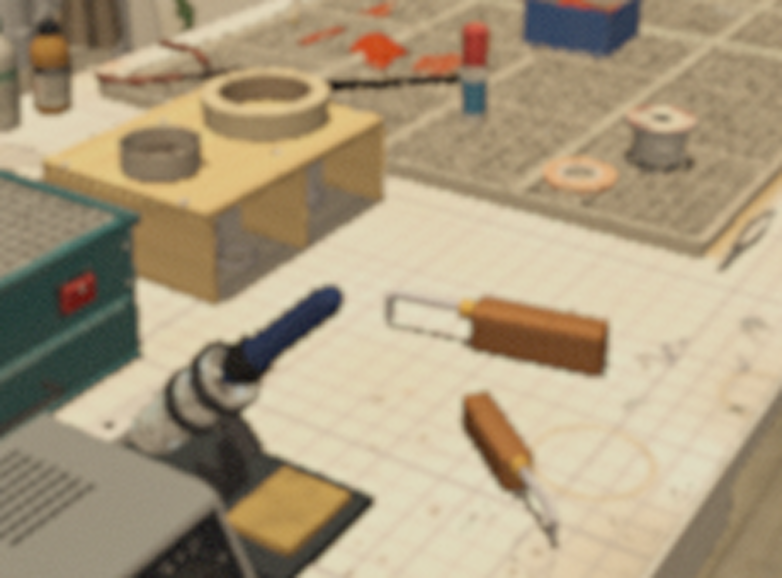

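The crops show two hooks. The larger one is at top (228,255), side (297,249), with its tip up-left at (222,222). The smaller one is at top (178,280), side (288,285). A plain handle at top (310,125) has no hook. The larger is the hook_tool. Next I'll measure it and look into the bays.

```bash
cat > h.py <<'E'
import numpy as np, cv2
from rig import env
def ray(n,uv):
    c=env.get_calibration(n);R=np.array(c['R']);t=np.array(c['t'])
    d=R.T@np.linalg.solve(c['camera_matrix'],[uv[0],uv[1],1.]);return -R.T@t,d
def onz(n,uv,z):
    o,d=ray(n,uv);return o+d*(z-o[2])/d[2]
def proj(n,X):
    c=env.get_calibration(n);p=c['camera_matrix']@(c['R']@np.array(X)+c['t']);return p[:2]/p[2]
def tri(a,b):
    o1,d1=ray('top',a);o2,d2=ray('side',b)
    s=np.linalg.lstsq(np.c_[d1,-d2],o2-o1,rcond=None)[0];p,q=o1+s[0]*d1,o2+s[1]*d2
    return (p+q)/2,np.linalg.norm(p-q)
E
python3 - <<'E'
from h import *
t=cv2.imread('pics/top0.png');s=cv2.imread('pics/side0.png')
for n,im,roi in(('top',t,(215,235,240,290)),('side',s,(265,230,325,270))):
    hsv=cv2.cvtColor(im,cv2.COLOR_BGR2HSV)
    m=cv2.inRange(hsv,(3,110,50),(18,255,255)); k=np.zeros_like(m);x0,y0,x1,y1=roi;k[y0:y1,x0:x1]=m[y0:y1,x0:x1]
    cs,_=cv2.findContours(k,0,2);c=max(cs,key=cv2.contourArea);r=cv2.minAreaRect(c);print(n,r,cv2.boxPoints(r).tolist(),cv2.contourArea(c))
    if n=='top':
        for p in cv2.boxPoints(r): print(onz('top',p,0.034))
# shelf roof corners in top
m=cv2.inRange(cv2.cvtColor(t,cv2.COLOR_BGR2HSV),(20,90,120),(32,255,255));cs,_=cv2.findContours(m,0,2);c=max(cs,key=cv2.contourArea)
r=cv2.minAreaRect(c);print('roof',r)
for p in cv2.boxPoints(r): print(p,onz('top',p,0.074))
print('tip', [onz('top',(221.5,221),z) for z in(0.03,)], 'C side',ray('side',(0,0))[0])
g=np.clip((s[180:250,190:265].astype(float)-30)*1.6,0,255).astype('uint8')
cv2.imwrite('pics/bay.png',cv2.resize(g,None,fx=9,fy=8,interpolation=cv2.INTER_CUBIC))
E
```

```text
top ((227.51348876953125, 260.5810852050781), (39.12696075439453, 10.028338432312012), 80.53767395019531) [[219.351318359375, 242.10809326171875], [229.24322509765625, 240.45947265625], [235.6756591796875, 279.0540771484375], [225.78375244140625, 280.70269775390625]] 313.0
[ 0.50808032 -0.04372981  0.034     ]
[ 0.51241663 -0.06797032  0.034     ]
[ 0.41897581 -0.08549291  0.034     ]
[ 0.41475979 -0.06149564  0.034     ]
side ((295.9615478515625, 247.69232177734375), (44.126129150390625, 15.885407447814941), 11.309932708740234) [[272.7692565917969, 251.15386962890625], [275.8846130371094, 235.57693481445312], [319.1538391113281, 244.23077392578125], [316.0384826660156, 259.8077087402344]] 570.5
roof ((246.3344268798828, 138.79525756835938), (87.19298553466797, 65.08773040771484), 1.6365771293640137)
[201.82628 170.08075] [ 6.79976436e-01 -2.34651789e-04  7.40000000e-02]
[203.68517  105.019554] [ 8.43079192e-01 -2.96318821e-04  7.40000000e-02]
[290.8426   107.509766] [ 0.84035852 -0.21557705  0.074     ]
[288.9837  172.57095] [ 0.67693103 -0.21144094  0.074     ]
tip [array([ 0.56044525, -0.047596  ,  0.03      ])] C side [0.1315118  0.61932365 0.46871348]
```

View pics/bay.png

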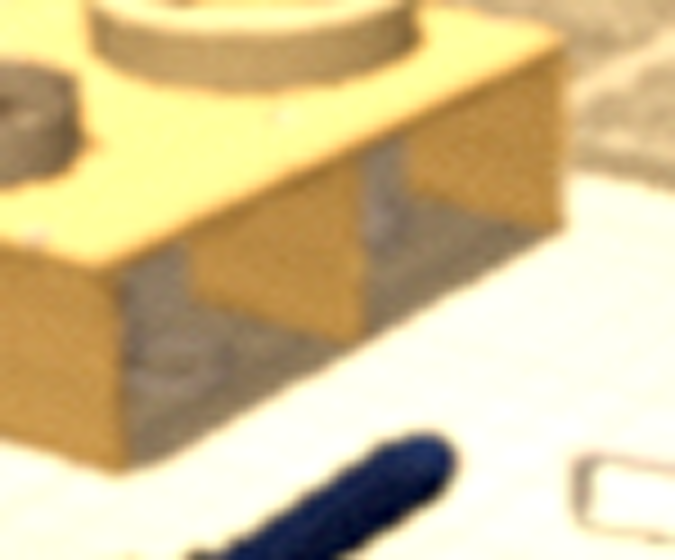

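Run:
```python
from h import *
ims=[env.get_image('side') for _ in range(4)]
s=np.mean([i[:,:,::-1].astype(float) for i in ims],0)
np.save('s.npy',s)
def go(x0,y0,x1,y1,f,nm):
    a=s[y0:y1,x0:x1]; lo,hi=40,150
    print(np.percentile(a,[1,50,99]))
    cv2.imwrite(nm,cv2.resize(np.clip((a-lo)/(hi-lo)*255,0,255).astype('uint8'),None,fx=f,fy=f,interpolation=cv2.INTER_CUBIC))
go(200,192,256,242,13,'pics/bay2.png')
```

```text
[ 53.4975 141.     224.25  ]
```

View pics/bay2.png

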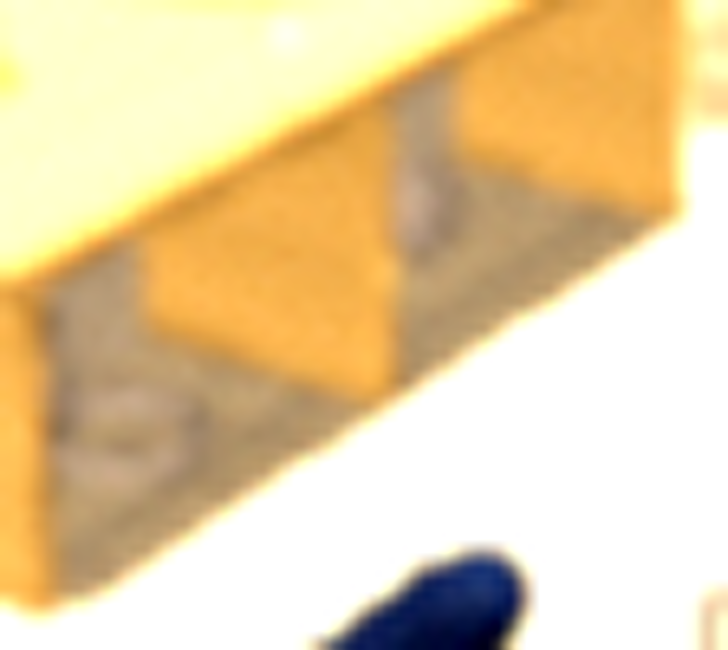

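Run:
```python
from h import *
ims=[env.get_image('top') for _ in range(3)]
t=np.mean([i[:,:,::-1].astype(float) for i in ims],0);np.save('t.npy',t);t8=t.astype('uint8')
m=cv2.inRange(cv2.cvtColor(t8,cv2.COLOR_BGR2HSV),(18,80,120),(34,255,255))
P={}
# front edge: lowest mask row per column; others
fr=[(u,np.where(m[150:185,u])[0].max()+150+.5) for u in range(210,284)]
lf=[(np.where(m[v,195:225])[0].min()+195-.5,v) for v in range(112,168)]
rt=[(np.where(m[v,270:296])[0].max()+270+.5,v) for v in list(range(112,119))+list(range(135,168))]
bk=[(u,np.where(m[98:120,u])[0].min()+98-.5) for u in range(210,284)]
L={}
for n,p in(('f',fr),('l',lf),('r',rt),('b',bk)):
    X=np.array([onz('top',q,.074)[:2] for q in p]).astype('float32')
    vx,vy,x0,y0=cv2.fitLine(X,cv2.DIST_HUBER,0,.001,.001).ravel();print(n,vx,vy,x0,y0, np.degrees(np.arctan2(vy,vx)));L[n]=(vx,vy,x0,y0)
def ix(a,b):
    A=np.array([[a[0],-b[0]],[a[1],-b[1]]]);s=np.linalg.solve(A,[b[2]-a[2],b[3]-a[3]]);return np.array(a[2:])+s[0]*np.array(a[:2])
for a,b in('fl','fr','bl','br'):
    q=ix(L[a],L[b]);print(a,b,q, 'side px',proj('side',[*q,.074]))
for uv in((209.6,225.5),(215,225.1),(209.5,222),(209.5,229)):print(uv,onz('side',uv,.015))
```

```text
f 0.011394329 0.9999351 0.67859745 -0.10839719 89.34714
l 0.99993944 -0.011005282 0.754987 -0.0002921413 -0.630569
r 0.99982595 0.018656546 0.7568821 -0.21394727 1.0690033
b 0.0061325207 0.9999812 0.8419034 -0.12398971 89.64863
f l [6.798387e-01 5.349368e-04] side px [201.29624364 211.1698196 ]
f r [ 0.6773778 -0.2154308] side px [253.34050187 182.77847946]
b l [ 0.8426561  -0.00125702] side px [152.12246214 195.43798109]
b r [ 0.8413614 -0.2123709] side px [206.12836061 171.73410139]
(209.6, 225.5) [ 0.69182511 -0.0406866   0.015     ]
(215, 225.1) [ 0.6820272  -0.04969498  0.015     ]
(209.5, 222) [ 0.70393565 -0.05518919  0.015     ]
(209.5, 229) [ 0.68053673 -0.02641679  0.015     ]
```

Run:
```python
from h import *
a=np.linspace(0,6.283,200)
for c in((.692,-.041),(.70,-.05),(.695,-.05)):
    p=np.array([proj('side',[c[0]+.0145*np.cos(x),c[1]+.0145*np.sin(x),.015]) for x in a]);print(c,'wire centre ellipse px crop', (p.min(0)-[200,192])*13,(p.max(0)-[200,192])*13, (proj('side',[*c,.015])-[200,192])*13)
print('front bottom corner by mid wall',onz('side',(150/13+200,325/13+192),0), 'knob',onz('side',(428/13+200,200/13+192),.015))
for X in((.6785,.0535-.055,0),(.6798,.0005,.066),(.6785,-.104,0),(.6785,-.110,0)):print(X,(proj('side',X)-[200,192])*13)
s=np.load('s.npy');g=s[210:234,202:220].max(2);g=cv2.createCLAHE(4,(2,2)).apply(cv2.normalize(np.clip(g,70,150),None,0,255,cv2.NORM_MINMAX).astype('uint8'))
cv2.imwrite('pics/ring.png',cv2.resize(g,None,fx=24,fy=24,interpolation=cv2.INTER_CUBIC))
```

```text
(0.692, -0.041) wire centre ellipse px crop [ 48.24986074 399.36480689] [201.77379441 470.85687914] [125.12805759 434.61756221]
(0.7, -0.05) wire centre ellipse px crop [ 46.32476182 371.09509426] [198.13733757 440.99310885] [122.34496801 405.56725201]
(0.695, -0.05) wire centre ellipse px crop [ 66.51733629 377.58019841] [218.65658223 447.83973615] [142.69922292 412.22941581]
front bottom corner by mid wall [ 7.36685751e-01 -1.03048065e-01  5.55111512e-17] knob [ 0.70560127 -0.15753537  0.015     ]
(0.6785, -0.0015000000000000013, 0) [ 49.47876979 609.96343674]
(0.6798, 0.0005, 0.066) [ 19.35032468 289.58154833]
(0.6785, -0.104, 0) [381.49274267 395.42944675]
(0.6785, -0.11, 0) [399.32929583 383.90418809]
```

View pics/ring.png

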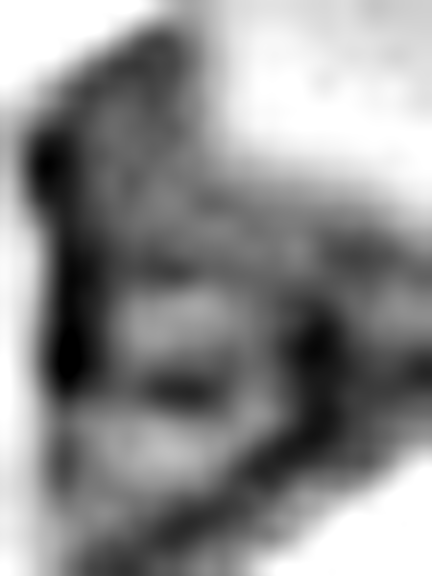

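Reading of the bays: the ring is in the left bay (side px ~209.5,226, bright loop with a dark hole, swung toward +y by about 0.37 rad). The round knob is in the right bay at (233,207). The ring tray's front is about 58 mm inside.

Next I'll write a delta helper and move above the hook.

```bash
cat >> h.py <<'E'
def delta(p,yaw=None):
    """print shift/turn shares from measured pose to TCP p, handle yaw (tool y = -h)"""
    s=env.sense();R=s['eef_rot'];d=R.T@(np.array(p)-s['eef_pos'])/.3
    out=dict(zip(('dx','dy','dz'),np.round(d,4)))
    if yaw is not None:
        cur=np.arctan2(-R[1,1],-R[0,1]);out['turn']=round(float(-(yaw-cur)/(np.pi/2)),4)
    print(out)
E
python3 - <<'E'
from h import *
delta([.37,-.32,.2]); delta([.4783,-.0619,.2],.187)
E
```

```text
{'dx': np.float64(-0.6961), 'dy': np.float64(-0.7046), 'dz': np.float64(0.0181)}
{'dx': np.float64(-1.3407), 'dy': np.float64(-1.3791), 'dz': np.float64(0.0182), 'turn': 0.1425}
```

Call:
step_arm([
  {"jaw": 0, "dx": -0.7, "dy": -0.7, "dz": 0, "turn": 0.07},
  {"jaw": 0, "dx": -0.7, "dy": -0.7, "dz": 0, "turn": 0.14},
  {"jaw": 0, "dx": -0.7, "dy": -0.7, "dz": 0, "turn": 0.14},
  {"jaw": 0, "dx": -0.7, "dy": -0.7, "dz": 0, "turn": 0.14},
  {"jaw": 0, "dx": -0.7, "dy": -0.7, "dz": 0, "turn": 0.14},
  {"jaw": 0, "dx": -0.7, "dy": -0.7, "dz": 0, "turn": 0.14},
  {"jaw": 0, "dx": -0.7, "dy": -0.7, "dz": 0, "turn": 0.14},
  {"jaw": 0, "dx": -0.7, "dy": -0.7, "dz": 0, "turn": 0.14},
])

```text
time: 1.12
eef_pos: [0.3714, -0.3116, 0.2056]
eef_rot: [[0.2, -0.98, 0.001], [-0.98, -0.2, 0.005], [-0.004, -0.002, -1.0]]
force: [-0.3, 0.5, 0.4]
gripper_width: 0.0939
```

Run:
```python
from h import *
delta([.4783,-.0619,.15],.187)
```

```text
{'dx': np.float64(-0.7436), 'dy': np.float64(-0.5148), 'dz': np.float64(0.1895), 'turn': 0.0089}
```

Call:
step_arm([
  {"jaw": 0, "dx": -0.74, "dy": -0.51, "dz": 0.1, "turn": 0.0},
  {"jaw": 0, "dx": -0.74, "dy": -0.51, "dz": 0.1, "turn": 0.0},
  {"jaw": 0, "dx": -0.74, "dy": -0.51, "dz": 0.1, "turn": 0.0},
  {"jaw": 0, "dx": -0.74, "dy": -0.51, "dz": 0.19, "turn": 0.0},
  {"jaw": 0, "dx": -0.74, "dy": -0.51, "dz": 0.19, "turn": 0.0},
  {"jaw": 0, "dx": -0.74, "dy": -0.51, "dz": 0.19, "turn": 0.0},
  {"jaw": 0, "dx": -0.74, "dy": -0.51, "dz": 0.19, "turn": 0.0},
  {"jaw": 0, "dx": -0.74, "dy": -0.51, "dz": 0.19, "turn": 0.0},
  {"jaw": 0, "dx": -0.74, "dy": -0.51, "dz": 0.19, "turn": 0.0},
  {"jaw": 0, "dx": -0.74, "dy": -0.51, "dz": 0.19, "turn": 0.0},
])

```text
time: 1.95
eef_pos: [0.4762, -0.0736, 0.1487]
eef_rot: [[0.189, -0.982, -0.0], [-0.982, -0.189, -0.001], [0.001, 0.0, -1.0]]
force: [-0.2, -0.8, -0.3]
gripper_width: 0.094
```

Run:
```python
from h import *
delta([.4783,-.0619,.008],.187)
for n in('top','side'): cv2.imwrite(f'pics/{n}1.png',env.get_image(n)[:,:,::-1])
s=cv2.imread('pics/side1.png');t=cv2.imread('pics/top1.png')
cv2.imwrite('pics/c1.png',np.hstack([cv2.resize(s[140:300,190:340],(400,427)),cv2.resize(t[180:310,160:290],(400,427))]))
```

```text
{'dx': np.float64(-0.0374), 'dy': np.float64(-0.0143), 'dz': np.float64(0.4688), 'turn': 0.002}
```

View pics/c1.png

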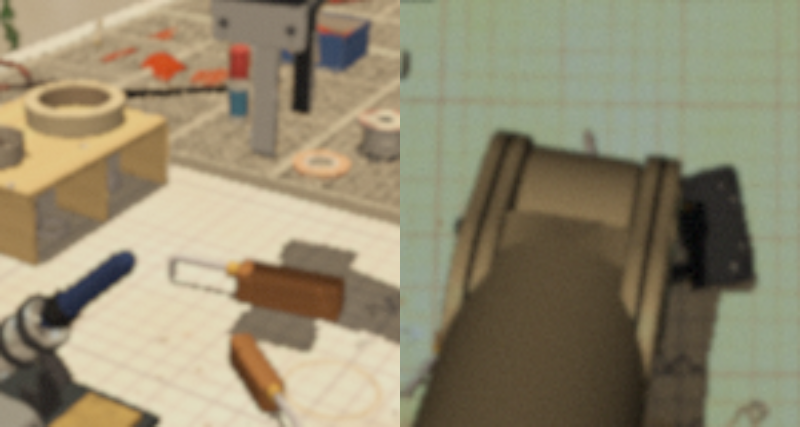

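The view shows the open gripper above and behind the hook at side crop (290,290). Re-checking the pose now that the arm has settled.

Run:
```python
from h import *
delta([.4783,-.0619,.008],.187); print(env.sense()['eef_pos'])
```

```text
{'dx': np.float64(-0.0399), 'dy': np.float64(-0.0148), 'dz': np.float64(0.4697), 'turn': 0.0007}
[ 0.47611592 -0.07436065  0.14891035]
```

Call:
step_arm([
  {"jaw": 0, "dx": -0.04, "dy": -0.015, "dz": 0.1, "turn": 0},
  {"jaw": 0, "dx": -0.04, "dy": -0.015, "dz": 0.2, "turn": 0},
  {"jaw": 0, "dx": -0.04, "dy": -0.015, "dz": 0.3, "turn": 0},
  {"jaw": 0, "dx": -0.04, "dy": -0.015, "dz": 0.36, "turn": 0},
  {"jaw": 0, "dx": -0.04, "dy": -0.015, "dz": 0.36, "turn": 0},
  {"jaw": 0, "dx": -0.04, "dy": -0.015, "dz": 0.36, "turn": 0},
])

```text
time: 2.55
eef_pos: [0.4779, -0.0612, 0.0404]
eef_rot: [[0.187, -0.982, -0.001], [-0.982, -0.187, -0.0], [0.0, 0.001, -1.0]]
force: [0.4, -0.0, 0.6]
gripper_width: 0.0937
```

Run:
```python
from h import *
delta([.4783,-.0619,.008],.187); print(env.sense()['eef_pos'])
cv2.imwrite('pics/side2.png',env.get_image('side')[:,:,::-1])
s=cv2.imread('pics/side2.png')
cv2.imwrite('pics/c2.png',cv2.resize(s[150:300,220:370],(600,600)))
```

```text
{'dx': np.float64(0.0024), 'dy': np.float64(-0.001), 'dz': np.float64(0.108), 'turn': 0.001}
[ 0.47791965 -0.06123465  0.04039861]
```

View pics/c2.png

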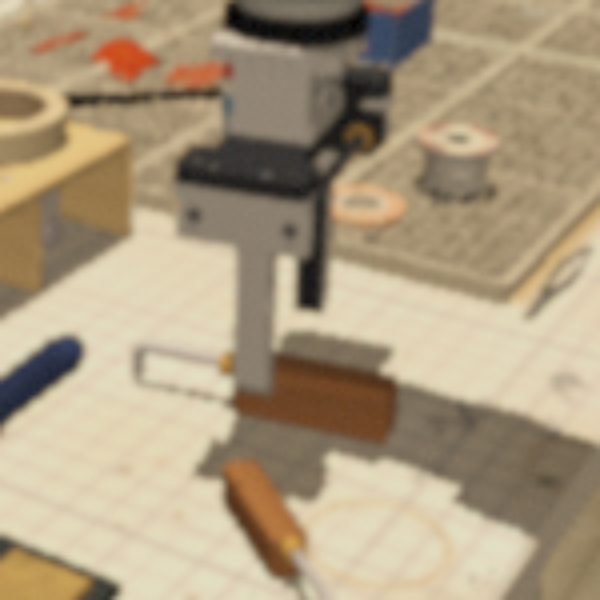

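The fingers straddle the handle's front part at (255,390). Descending and closing.

Call:
step_arm([
  {"jaw": 0, "dx": 0, "dy": 0, "dz": 0.06, "turn": 0},
  {"jaw": 0, "dx": 0, "dy": 0, "dz": 0.108, "turn": 0},
  {"jaw": 0, "dx": 0, "dy": 0, "dz": 0.108, "turn": 0},
  {"jaw": 0, "dx": 0, "dy": 0, "dz": 0.108, "turn": 0},
  {"jaw": 255, "dx": 0, "dy": 0, "dz": 0.108, "turn": 0},
  {"jaw": 255, "dx": 0, "dy": 0, "dz": 0.108, "turn": 0},
  {"jaw": 255, "dx": 0, "dy": 0, "dz": 0.108, "turn": 0},
  {"jaw": 255, "dx": 0, "dy": 0, "dz": 0.108, "turn": 0},
  {"jaw": 255, "dx": 0, "dy": 0, "dz": 0.108, "turn": 0},
  {"jaw": 255, "dx": 0, "dy": 0, "dz": 0.108, "turn": 0},
  {"jaw": 255, "dx": 0, "dy": 0, "dz": 0.108, "turn": 0},
  {"jaw": 255, "dx": 0, "dy": 0, "dz": 0.108, "turn": 0},
  {"jaw": 255, "dx": 0, "dy": 0, "dz": 0.108, "turn": 0},
  {"jaw": 255, "dx": 0, "dy": 0, "dz": 0.108, "turn": 0},
], force=50)

```text
time: 3.77
eef_pos: [0.4785, -0.0599, 0.008]
eef_rot: [[0.19, -0.982, -0.0], [-0.982, -0.19, -0.0], [-0.0, 0.0, -1.0]]
force: [-0.2, -0.7, 0.7]
gripper_width: 0.0309
```

Call:
step_arm([
  {"jaw": 255, "dx": 0, "dy": 0, "dz": 0, "turn": 0},
  {"jaw": 255, "dx": 0, "dy": 0, "dz": 0, "turn": 0},
  {"jaw": 255, "dx": 0, "dy": 0, "dz": 0, "turn": 0},
  {"jaw": 255, "dx": 0, "dy": 0, "dz": 0, "turn": 0},
])

```text
time: 4.1
eef_pos: [0.4785, -0.0599, 0.0081]
eef_rot: [[0.19, -0.982, -0.0], [-0.982, -0.19, 0.0], [-0.0, 0.0, -1.0]]
force: [-0.8, -0.4, -1.5]
gripper_width: 0.0259
```

Gripped at 25.9 mm, which matches the 26 mm handle. Lifting about 40 mm to measure the tip relative to the TCP.

Call:
step_arm([
  {"jaw": 255, "dx": 0, "dy": 0, "dz": -0.07, "turn": 0},
  {"jaw": 255, "dx": 0, "dy": 0, "dz": -0.13, "turn": 0},
  {"jaw": 255, "dx": 0, "dy": 0, "dz": -0.13, "turn": 0},
  {"jaw": 255, "dx": 0, "dy": 0, "dz": -0.13, "turn": 0},
])

```text
time: 4.43
eef_pos: [0.4792, -0.0599, 0.0476]
eef_rot: [[0.19, -0.982, 0.002], [-0.982, -0.19, -0.0], [0.001, -0.002, -1.0]]
force: [0.4, -0.0, -2.1]
gripper_width: 0.0256
```

Run:
```python
from h import *
st=env.sense();print(st['eef_pos'],st['eef_rot'][:2,1],st['gripper_width'])
t=env.get_image('top')[:,:,::-1];s=env.get_image('side')[:,:,::-1]
p=st['eef_pos'];h=-st['eef_rot'][:,1]
tip=p+h*.09+np.array([0,0,-.005]);print('pred tip end',tip,proj('top',tip+[0,0,.025]),proj('side',tip),proj('side',tip+[0,0,.025]))
a=proj('side',tip);b=proj('top',tip+[0,0,.025]);print(a,b)
a=a.astype(int);b=b.astype(int)
print(a,b)
cv2.imwrite('pics/c3.png',np.hstack([cv2.resize(s[a[1]-25:a[1]+25,a[0]-25:a[0]+25],(400,400),interpolation=cv2.INTER_CUBIC),cv2.resize(t[b[1]-25:b[1]+25,b[0]-25:b[0]+25],(400,400),interpolation=cv2.INTER_CUBIC)]))
```

```text
[ 0.47917792 -0.05994983  0.04757955] [-0.98184273 -0.18968789] 0.02563658058296088
pred tip end [ 0.56754376 -0.04287791  0.04274425] [218.58057379 216.85821419] [252.1197415  228.39584514] [252.13386241 218.61990305]
[252.1197415  228.39584514] [218.58057379 216.85821419]
[252 228] [218 216]
```

View pics/c3.png

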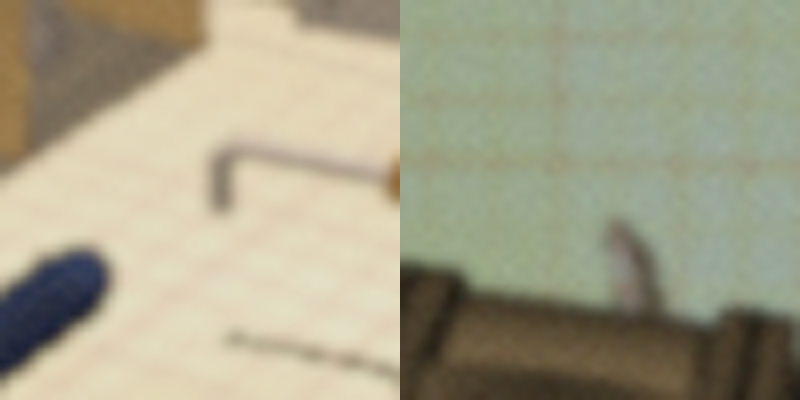

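Run:
```python
from h import *
p=env.sense()['eef_pos'];h=-env.sense()['eef_rot'][:,1];l=np.array([-h[1],h[0],0])
for q in(onz('side',(254.8,228.2),.0437),onz('side',(254.8,222.0),.0665),onz('top',(220.4,220),.07)):
    d=q-p;print(q,d@h,d@l)
```

```text
[ 0.56197491 -0.04555351  0.0437    ] 0.08507340110537617 -0.0018923641883541941
[ 0.55476173 -0.03429898  0.0665    ] 0.08010968297781629 0.010526124648541434
[ 0.55986785 -0.04757043  0.07      ] 0.08260304703987446 -0.0034729635097043607
```

Run:
```python
from h import *
delta([.555,-.041,.033],0); delta([.611,-.041,.032],0)
```

```text
{'dx': np.float64(-0.013), 'dy': np.float64(-0.2637), 'dz': np.float64(0.045), 'turn': 0.1215}
{'dx': np.float64(0.0224), 'dy': np.float64(-0.4469), 'dz': np.float64(0.0482), 'turn': 0.1215}
```

Call:
step_arm([
  {"jaw": 255, "dx": -0.013, "dy": -0.1, "dz": 0.045, "turn": 0.06},
  {"jaw": 255, "dx": -0.013, "dy": -0.2, "dz": 0.045, "turn": 0.12},
  {"jaw": 255, "dx": -0.013, "dy": -0.264, "dz": 0.045, "turn": 0.1215},
  {"jaw": 255, "dx": -0.013, "dy": -0.264, "dz": 0.045, "turn": 0.1215},
  {"jaw": 255, "dx": -0.013, "dy": -0.264, "dz": 0.045, "turn": 0.1215},
])

```text
time: 4.95
eef_pos: [0.5552, -0.0406, 0.0322]
eef_rot: [[0.001, -1.0, -0.002], [-1.0, -0.001, 0.0], [-0.0, 0.002, -1.0]]
force: [-0.2, -0.3, -1.5]
gripper_width: 0.0255
```

Run:
```python
from h import *
delta([.611,-.041,.032],0);print(env.sense()['eef_pos'])
s=env.get_image('side')[:,:,::-1];a=(200,180)
cv2.imwrite('pics/c4.png',cv2.resize(s[180:250,195:295],(800,560),interpolation=cv2.INTER_CUBIC))
```

```text
{'dx': np.float64(0.0017), 'dy': np.float64(-0.1861), 'dz': np.float64(0.0003), 'turn': 0.0008}
[ 0.5551587  -0.04057657  0.03220439]
```

View pics/c4.png

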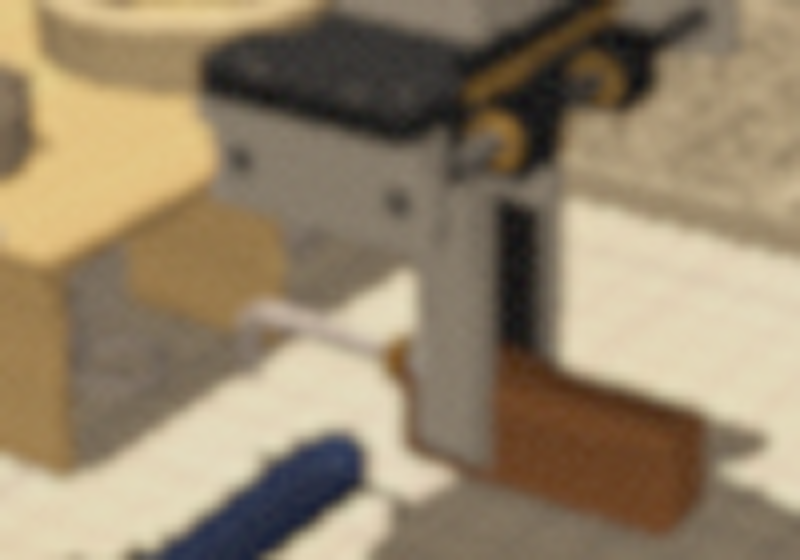

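Run:
```python
from h import *
print(onz('side',(225.9,224.6),.0282), env.sense()['eef_pos']+[.084,-.002,-.005])
```

```text
[ 0.64572757 -0.04672607  0.0282    ] [ 0.63782538 -0.04305432  0.02733451]
```

Call:
step_arm([
  {"jaw": 255, "dx": -0.013, "dy": -0.08, "dz": 0, "turn": 0},
  {"jaw": 255, "dx": -0.013, "dy": -0.163, "dz": 0, "turn": 0},
  {"jaw": 255, "dx": -0.013, "dy": -0.163, "dz": 0, "turn": 0},
  {"jaw": 255, "dx": -0.013, "dy": -0.163, "dz": 0, "turn": 0},
  {"jaw": 255, "dx": -0.013, "dy": -0.163, "dz": 0, "turn": 0},
])

```text
time: 5.42
eef_pos: [0.6019, -0.0377, 0.0329]
eef_rot: [[-0.001, -1.0, -0.004], [-1.0, 0.001, -0.0], [0.0, 0.004, -1.0]]
force: [-1.4, -0.1, -1.5]
gripper_width: 0.0255
```

Run:
```python
from h import *
print(env.sense()['eef_pos'],env.sense()['force'])
s=env.get_image('side')[:,:,::-1]
g=np.clip((s[192:242,195:255].astype(float)-40)*2.2,0,255).astype('uint8')
cv2.imwrite('pics/c5.png',cv2.resize(g,None,fx=12,fy=12,interpolation=cv2.INTER_CUBIC))
```

```text
[ 0.60188303 -0.03768516  0.03288366] [-1.35489551 -0.09721899 -1.45119336]
```

View pics/c5.png

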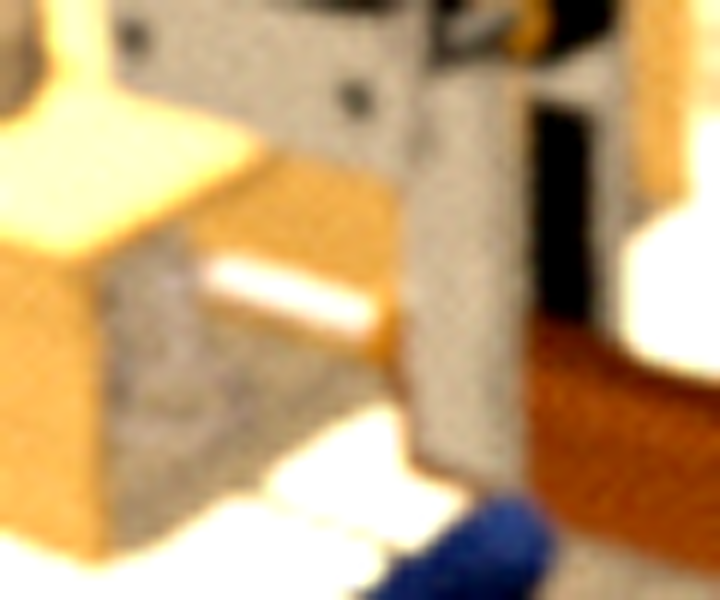

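The lit shank enters the bay and its tip, dim in shadow, ends near crop (180,345), px (210,221). Lowered to ring height that projects to about (210,226), right on the hole. Feeling downward.

Call:
step_arm([
  {"jaw": 255, "dx": 0, "dy": 0, "dz": 0.012, "turn": 0},
  {"jaw": 255, "dx": 0, "dy": 0, "dz": 0.024, "turn": 0},
  {"jaw": 255, "dx": 0, "dy": 0, "dz": 0.036, "turn": 0},
  {"jaw": 255, "dx": 0, "dy": 0, "dz": 0.048, "turn": 0},
  {"jaw": 255, "dx": 0, "dy": 0, "dz": 0.048, "turn": 0},
  {"jaw": 255, "dx": 0, "dy": 0, "dz": 0.048, "turn": 0},
])

```text
time: 5.97
eef_pos: [0.6041, -0.0372, 0.0188]
eef_rot: [[-0.0, -1.0, -0.001], [-1.0, 0.0, -0.0], [0.0, 0.001, -1.0]]
force: [1.0, -0.1, -1.3]
gripper_width: 0.0258
```

Call:
step_arm([
  {"jaw": 255, "dx": 0, "dy": 0, "dz": 0.012, "turn": 0},
  {"jaw": 255, "dx": 0, "dy": 0, "dz": 0.024, "turn": 0},
  {"jaw": 255, "dx": 0, "dy": 0, "dz": 0.024, "turn": 0},
  {"jaw": 255, "dx": 0, "dy": 0, "dz": 0.024, "turn": 0},
])

```text
time: 6.3
eef_pos: [0.6043, -0.0373, 0.0117]
eef_rot: [[-0.0, -1.0, -0.0], [-1.0, 0.0, -0.0], [0.0, 0.0, -1.0]]
force: [0.5, -0.4, -1.3]
gripper_width: 0.0259
```

Tip is down to about 6.7 mm with no contact. Test pull of 18 mm.

Call:
step_arm([
  {"jaw": 255, "dx": 0, "dy": 0.01, "dz": 0, "turn": 0},
  {"jaw": 255, "dx": 0, "dy": 0.02, "dz": 0, "turn": 0},
  {"jaw": 255, "dx": 0, "dy": 0.03, "dz": 0, "turn": 0},
  {"jaw": 255, "dx": 0, "dy": 0.04, "dz": 0, "turn": 0},
  {"jaw": 255, "dx": 0, "dy": 0.05, "dz": 0, "turn": 0},
  {"jaw": 255, "dx": 0, "dy": 0.06, "dz": 0, "turn": 0},
])

```text
time: 6.8
eef_pos: [0.5869, -0.0373, 0.0123]
eef_rot: [[-0.0, -1.0, 0.002], [-1.0, 0.0, -0.0], [0.0, -0.002, -1.0]]
force: [3.5, -1.0, -2.2]
gripper_width: 0.0256
```

Run:
```python
from h import *
print(env.sense()['eef_pos'],env.sense()['force'])
s=env.get_image('side')[:,:,::-1]
g=np.clip((s[192:242,195:255].astype(float)-40)*2.2,0,255).astype('uint8')
cv2.imwrite('pics/c6.png',cv2.resize(g,None,fx=12,fy=12,interpolation=cv2.INTER_CUBIC))
```

```text
[ 0.58685318 -0.03727657  0.0122849 ] [ 3.45929713 -1.0030084  -2.20091888]
```

View pics/c6.png

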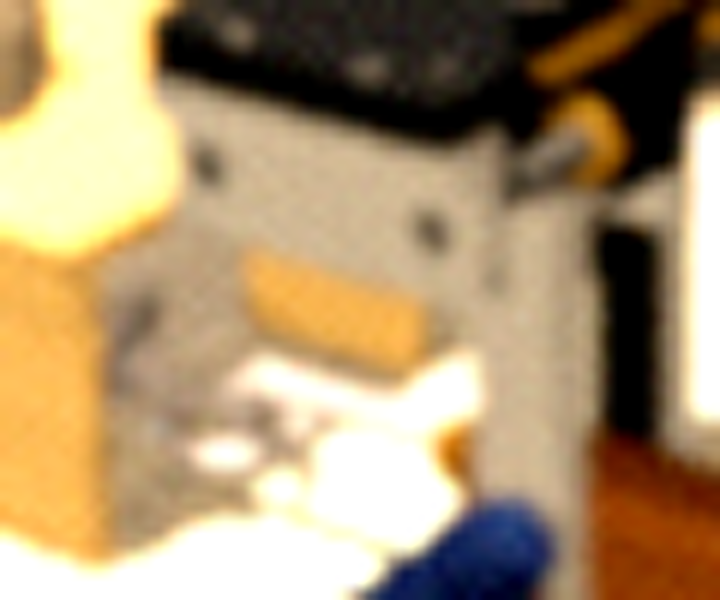

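The hook has engaged. The force is 3.5 N and the ring, at crop (250,420), is emerging with the tip through it. Continuing the pull while easing the tip to the bay's mid-line.

Call:
step_arm([
  {"jaw": 255, "dx": 0.01, "dy": 0.02, "dz": 0, "turn": 0},
  {"jaw": 255, "dx": 0.02, "dy": 0.04, "dz": 0, "turn": 0},
  {"jaw": 255, "dx": 0.03, "dy": 0.06, "dz": 0, "turn": 0},
  {"jaw": 255, "dx": 0.04, "dy": 0.08, "dz": 0, "turn": 0},
  {"jaw": 255, "dx": 0.04, "dy": 0.1, "dz": 0, "turn": 0},
  {"jaw": 255, "dx": 0.04, "dy": 0.12, "dz": 0, "turn": 0},
  {"jaw": 255, "dx": 0.04, "dy": 0.14, "dz": 0, "turn": 0},
  {"jaw": 255, "dx": 0.04, "dy": 0.16, "dz": 0, "turn": 0},
  {"jaw": 255, "dx": 0.04, "dy": 0.18, "dz": 0, "turn": 0},
  {"jaw": 255, "dx": 0.04, "dy": 0.2, "dz": 0, "turn": 0},
  {"jaw": 255, "dx": 0.04, "dy": 0.22, "dz": 0, "turn": 0},
  {"jaw": 255, "dx": 0.04, "dy": 0.23, "dz": 0, "turn": 0},
  {"jaw": 255, "dx": 0.04, "dy": 0.23, "dz": 0, "turn": 0},
])

```text
time: 7.93
eef_pos: [0.5162, -0.0491, 0.012]
eef_rot: [[-0.0, -1.0, -0.002], [-1.0, 0.0, 0.0], [-0.0, 0.002, -1.0]]
force: [1.0, -0.2, -0.5]
gripper_width: 0.0253
```

Run:
```python
from h import *
print(env.sense()['eef_pos'],env.sense()['force'],env.sense()['gripper_width'])
s=env.get_image('side')[:,:,::-1];t=env.get_image('top')[:,:,::-1]
cv2.imwrite('pics/s7.png',s);cv2.imwrite('pics/t7.png',t)
cv2.imwrite('pics/c7.png',np.hstack([cv2.resize(s[170:270,180:280],(400,400),interpolation=cv2.INTER_CUBIC),cv2.resize(t[140:240,190:290],(400,400),interpolation=cv2.INTER_CUBIC)]))
```

```text
[ 0.5161574  -0.04912161  0.01200265] [ 0.9793713  -0.23814508 -0.54115684] 0.025273790064707733
```

View pics/c7.png

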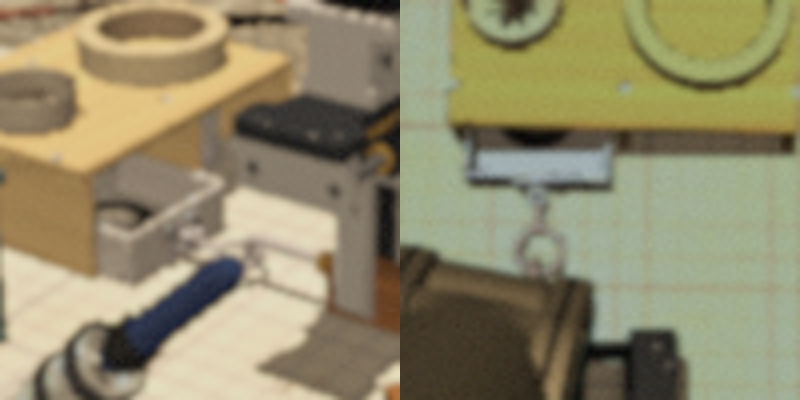

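Run:
```python
from h import *
print(ray('top',(0,0))[0])
u=190+(540-400)/4
for r in(177,180,183,187):
    v=140+r/4
    print(r,onz('top',(u,v),0)[:2],onz('top',(u,v),.034)[:2])
t=cv2.imread('pics/t7.png');print(t[172:192,215].sum(1)//3,t[172:192,225].sum(1)//3,t[172:192,235].sum(1)//3)
cv2.imwrite('pics/c7b.png',cv2.resize(t[160:215,195:260],None,fx=11,fy=10,interpolation=cv2.INTER_CUBIC))
```

```text
[ 0.47834256 -0.12182439  1.14609246]
177 [ 0.65764941 -0.05251957] [ 0.65233009 -0.05457557]
180 [ 0.65569294 -0.05256086] [ 0.65043166 -0.05461563]
183 [ 0.65373732 -0.05260212] [ 0.64853405 -0.05465567]
187 [ 0.65113114 -0.05265712] [ 0.64600519 -0.05470904]
[ 54  55  69  72  79 106 146 169 171 172 173 152 108  63  91 136 162 161
 166 162] [ 50  22  11  13  41  95 150 169 170 170 169 165 155 125 108 124 130 127
 130 115] [ 86  74  75  74  80 105 149 171 172 174 171 161 145  99  61  92 137 160
 161 161]
```

View pics/c7b.png

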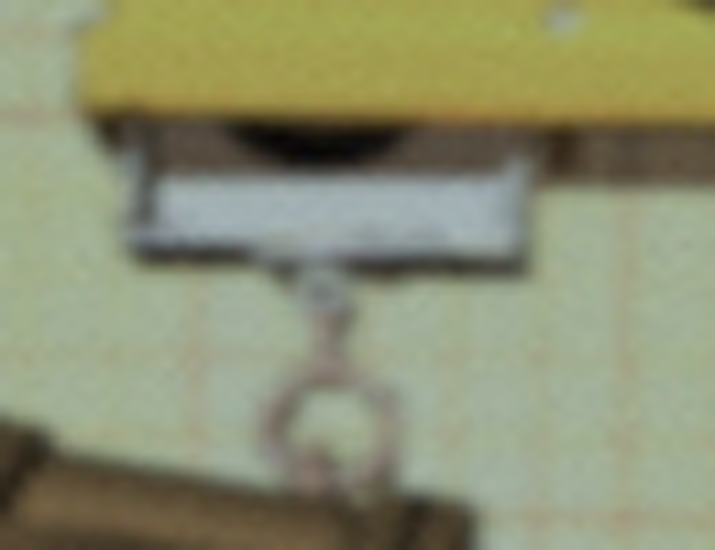

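Top view: the tray front is at x≈0.649 (px row ~186.5) and the roof edge at 0.679, so 30 mm stands out. I need about 31 mm more.

Call:
step_arm([
  {"jaw": 255, "dx": 0, "dy": 0.02, "dz": 0, "turn": 0},
  {"jaw": 255, "dx": 0, "dy": 0.04, "dz": 0, "turn": 0},
  {"jaw": 255, "dx": 0, "dy": 0.06, "dz": 0, "turn": 0},
  {"jaw": 255, "dx": 0, "dy": 0.08, "dz": 0, "turn": 0},
  {"jaw": 255, "dx": 0, "dy": 0.1, "dz": 0, "turn": 0},
  {"jaw": 255, "dx": 0, "dy": 0.1, "dz": 0, "turn": 0},
  {"jaw": 255, "dx": 0, "dy": 0.1, "dz": 0, "turn": 0},
])

```text
time: 8.62
eef_pos: [0.4853, -0.0491, 0.0118]
eef_rot: [[-0.0, -1.0, -0.004], [-1.0, 0.0, 0.0], [-0.0, 0.004, -1.0]]
force: [1.1, 0.0, -1.9]
gripper_width: 0.0261
```

Run:
```python
from h import *
print(env.sense()['eef_pos'],env.sense()['force'],env.sense()['gripper_width'])
s=env.get_image('side')[:,:,::-1];t=env.get_image('top')[:,:,::-1]
cv2.imwrite('pics/s8.png',s);cv2.imwrite('pics/t8.png',t)
cv2.imwrite('pics/c8.png',np.hstack([cv2.resize(s[180:250,190:260],(400,400),interpolation=cv2.INTER_CUBIC),cv2.resize(t[160:220,195:255],(400,400),interpolation=cv2.INTER_CUBIC)]))
```

```text
[ 0.48526431 -0.04911288  0.0117867 ] [ 1.08368653  0.02912405 -1.90759955] 0.02609592653253045
```

View pics/c8.png

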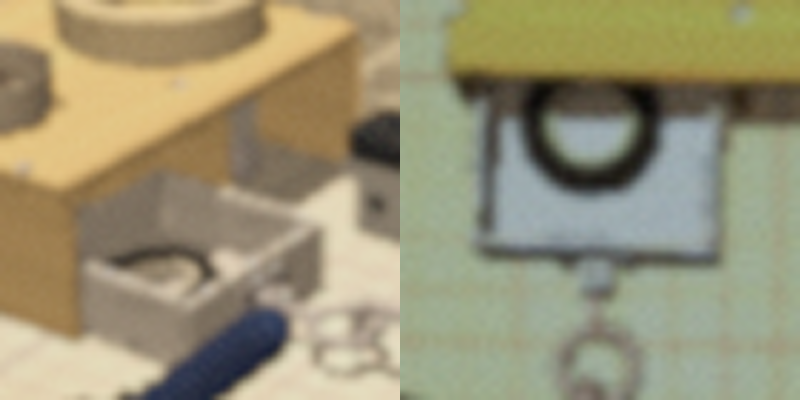

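Run:
```python
from h import *
t=cv2.imread('pics/t8.png');
for u in(212,218,232,240):
    c=t[190:206,u].sum(1)//3;print(u,c)
for v in(197.5,198.5,199.5):print(v,onz('top',(225,v),0)[:2],onz('top',(225,v),.034)[:2])
for uv in((222.4,236.9),(246,221.7)):print(onz('side',uv,.034))
print('roof front left bottom/side', onz('side',(201.9,212.5),.074))
s=cv2.imread('pics/s8.png');cv2.imwrite('pics/c8s.png',cv2.resize(s[200:250,195:255],None,fx=12,fy=12,interpolation=cv2.INTER_CUBIC))
```

```text
212 [168 169 169 169 169 164 144 100  88 130 154 153 151 153 153 154]
218 [168 171 168 166 162 147 137 100  79 116 147 158 157 156 159 162]
232 [171 170 169 168 167 169 158 126  86  98 142 161 161 158 159 161]
240 [151 150 153 159 160 157 151 139 100  97 133 159 158 158 160 161]
197.5 [ 0.62320923 -0.05324634] [ 0.61891161 -0.05528078]
198.5 [ 0.62062061 -0.05330097] [ 0.61639978 -0.05533378]
199.5 [ 0.61803347 -0.05335556] [ 0.61388939 -0.05538676]
[0.60995381 0.01364234 0.034     ]
[ 0.60753984 -0.0767158   0.034     ]
roof front left bottom/side [0.67411481 0.00517471 0.074     ]
```

View pics/c8s.png

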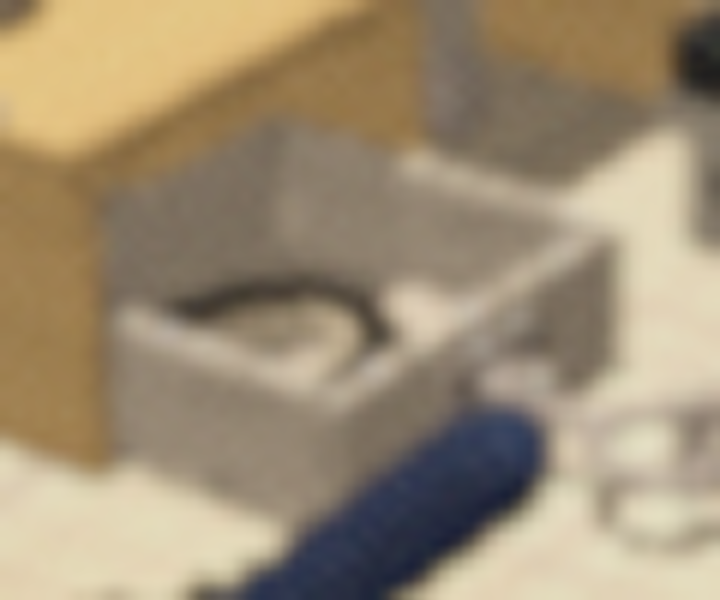

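Run:
```python
from h import *
for uv in((222.1,234.0),(245.8,219.6)):print(onz('side',uv,.034))
print(onz('side',(222.0,234.0+200-200+9.5),0))
for v in (212.5,213.5):print(onz('side',(201.3,v),.074))
print(proj('side',[.6798,.0005,.074]),proj('side',[.617,-.009,.034]),proj('side',[.617,-.101,.034]))
```

```text
[0.61861234 0.003434   0.034     ]
[ 0.61421884 -0.08566635  0.034     ]
[ 0.62916894 -0.00837892  0.        ]
[0.6752629  0.00593466 0.074     ]
[0.67187102 0.00994716 0.074     ]
[201.31895155 211.16836167] [225.96774839 231.97826515] [248.36006734 216.96767842]
```

Top view puts the front at about 0.6185, 60 mm past the edge and middle ~14 mm out. Side view's relative estimate is ~11 mm. I'll pull 2 mm more to sit mid-range, slacken inward 7 mm, then lift straight out.

Call:
step_arm([
  {"jaw": 255, "dx": 0, "dy": 0.007, "dz": 0, "turn": 0},
  {"jaw": 255, "dx": 0, "dy": 0.007, "dz": 0, "turn": 0},
  {"jaw": 255, "dx": 0, "dy": 0.007, "dz": 0, "turn": 0},
  {"jaw": 255, "dx": 0, "dy": -0.005, "dz": 0, "turn": 0},
  {"jaw": 255, "dx": 0, "dy": -0.018, "dz": 0, "turn": 0},
  {"jaw": 255, "dx": 0, "dy": -0.018, "dz": 0, "turn": 0},
  {"jaw": 255, "dx": 0, "dy": -0.018, "dz": 0, "turn": 0},
  {"jaw": 255, "dx": 0, "dy": -0.018, "dz": -0.02, "turn": 0},
  {"jaw": 255, "dx": 0, "dy": -0.018, "dz": -0.04, "turn": 0},
  {"jaw": 255, "dx": 0, "dy": -0.018, "dz": -0.06, "turn": 0},
  {"jaw": 255, "dx": 0, "dy": -0.018, "dz": -0.1, "turn": 0},
  {"jaw": 255, "dx": 0, "dy": -0.018, "dz": -0.15, "turn": 0},
  {"jaw": 255, "dx": 0, "dy": -0.018, "dz": -0.15, "turn": 0},
  {"jaw": 255, "dx": 0, "dy": -0.018, "dz": -0.15, "turn": 0},
])

```text
time: 9.88
eef_pos: [0.4936, -0.0492, 0.0579]
eef_rot: [[0.0, -1.0, 0.002], [-1.0, -0.0, -0.0], [0.0, -0.002, -1.0]]
force: [0.8, -0.8, -1.4]
gripper_width: 0.026
```

Run:
```python
from h import *
print(env.sense()['eef_pos'],env.sense()['force'],env.sense()['gripper_width'])
delta([.46,-.17,.06],0);delta([.46,-.17,.0075],0)
s=env.get_image('side')[:,:,::-1];t=env.get_image('top')[:,:,::-1]
cv2.imwrite('pics/c9.png',np.hstack([cv2.resize(s[160:260,190:290],(400,400),interpolation=cv2.INTER_CUBIC),cv2.resize(t[160:220,195:255],(400,400),interpolation=cv2.INTER_CUBIC)]))
print(t[190:206,212].sum(1)//3,t[190:206,232].sum(1)//3)
```

```text
[ 0.4936406  -0.04919529  0.05792154] [ 0.83433147 -0.78183341 -1.42974814] 0.02604235006196193
{'dx': np.float64(0.4027), 'dy': np.float64(0.1121), 'dz': np.float64(-0.0071), 'turn': 0.0}
{'dx': np.float64(0.4027), 'dy': np.float64(0.1126), 'dz': np.float64(0.1679), 'turn': 0.0}
[167 166 171 167 168 162 144 103  90 129 150 152 149 150 151 152] [169 168 166 168 169 169 158 122  83  92 134 157 158 158 158 161]
```

View pics/c9.png

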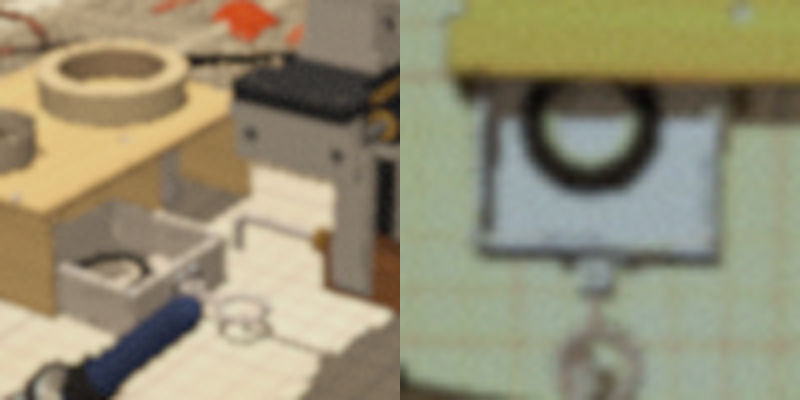

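Unhooked: side crop shows the ring free at (243,315) with the tip above it at (240,235), and the tray stays put. Checking the lay-down spot.

Run:
```python
from h import *
t=cv2.imread('pics/top0.png')
for X in((.415,-.155,0),(.415,-.185,0),(.58,-.185,0),(.58,-.155,0),(.49,-.11,0),(.49,-.23,0)):
    p=proj('top',X);print(X,p);cv2.circle(t,tuple(int(round(v)) for v in p),1,(255,0,0),-1)
cv2.imwrite('pics/spot.png',cv2.resize(t[180:310,200:320],None,fx=4,fy=4))
delta([.49,-.17,.058],0);delta([.49,-.17,.0085],0)
```

```text
(0.415, -0.155, 0) [263.77694414 280.23856429]
(0.415, -0.185, 0) [275.70698002 280.3704177 ]
(0.58, -0.185, 0) [276.13470656 214.93499532]
(0.58, -0.155, 0) [264.4244242  214.78213938]
(0.49, -0.11, 0) [246.31448408 249.97128262]
(0.49, -0.23, 0) [293.63104377 250.53770651]
{'dx': np.float64(0.403), 'dy': np.float64(0.0087), 'dz': np.float64(-0.0039), 'turn': 0.0}
{'dx': np.float64(0.403), 'dy': np.float64(0.0087), 'dz': np.float64(0.1611), 'turn': 0.0}
```

View pics/spot.png

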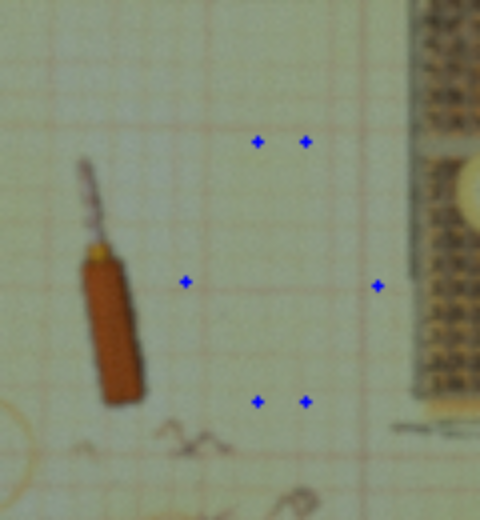

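The spot is bare table, with the footprint crosses at (255–305,140–400) in the crop. Moving over and lowering.

Call:
step_arm([
  {"jaw": 255, "dx": 0.1, "dy": 0.01, "dz": 0, "turn": 0},
  {"jaw": 255, "dx": 0.2, "dy": 0.01, "dz": 0, "turn": 0},
  {"jaw": 255, "dx": 0.3, "dy": 0.01, "dz": 0, "turn": 0},
  {"jaw": 255, "dx": 0.4, "dy": 0.01, "dz": 0, "turn": 0},
  {"jaw": 255, "dx": 0.4, "dy": 0.01, "dz": 0, "turn": 0},
  {"jaw": 255, "dx": 0.4, "dy": 0.01, "dz": 0.05, "turn": 0},
  {"jaw": 255, "dx": 0.4, "dy": 0.01, "dz": 0.1, "turn": 0},
  {"jaw": 255, "dx": 0.4, "dy": 0.01, "dz": 0.13, "turn": 0},
  {"jaw": 255, "dx": 0.4, "dy": 0.01, "dz": 0.145, "turn": 0},
  {"jaw": 255, "dx": 0.4, "dy": 0.01, "dz": 0.15, "turn": 0},
  {"jaw": 255, "dx": 0.4, "dy": 0.01, "dz": 0.155, "turn": 0},
  {"jaw": 255, "dx": 0.4, "dy": 0.01, "dz": 0.155, "turn": 0},
  {"jaw": 255, "dx": 0.4, "dy": 0.01, "dz": 0.155, "turn": 0},
])

```text
time: 11.07
eef_pos: [0.4902, -0.1692, 0.0109]
eef_rot: [[0.0, -1.0, 0.001], [-1.0, -0.0, -0.0], [0.0, -0.001, -1.0]]
force: [0.2, 0.4, -0.5]
gripper_width: 0.026
```

Call:
step_arm([
  {"jaw": 255, "dx": 0, "dy": 0, "dz": 0.003, "turn": 0},
  {"jaw": 255, "dx": 0, "dy": 0, "dz": 0.006, "turn": 0},
  {"jaw": 255, "dx": 0, "dy": 0, "dz": 0.009, "turn": 0},
  {"jaw": 255, "dx": 0, "dy": 0, "dz": 0.009, "turn": 0},
  {"jaw": 255, "dx": 0, "dy": 0, "dz": 0.009, "turn": 0},
])

```text
time: 11.48
eef_pos: [0.4901, -0.1692, 0.008]
eef_rot: [[0.0, -1.0, 0.001], [-1.0, -0.0, -0.0], [0.0, -0.001, -1.0]]
force: [-0.6, 1.6, 2.0]
gripper_width: 0.0259
```

Light table contact (force change about +3 N). Opening.

Call:
step_arm([
  {"jaw": 100, "dx": 0, "dy": 0, "dz": 0, "turn": 0},
  {"jaw": 100, "dx": 0, "dy": 0, "dz": 0, "turn": 0},
  {"jaw": 100, "dx": 0, "dy": 0, "dz": 0, "turn": 0},
  {"jaw": 100, "dx": 0, "dy": 0, "dz": 0, "turn": 0},
  {"jaw": 100, "dx": 0, "dy": 0, "dz": 0, "turn": 0},
  {"jaw": 100, "dx": 0, "dy": 0, "dz": 0, "turn": 0},
  {"jaw": 100, "dx": 0, "dy": 0, "dz": 0, "turn": 0},
  {"jaw": 100, "dx": 0, "dy": 0, "dz": 0, "turn": 0},
  {"jaw": 100, "dx": 0, "dy": 0, "dz": 0, "turn": 0},
  {"jaw": 100, "dx": 0, "dy": 0, "dz": 0, "turn": 0},
])

```text
time: 12.32
eef_pos: [0.4899, -0.1691, 0.0078]
eef_rot: [[0.0, -1.0, 0.0], [-1.0, -0.0, 0.0], [-0.0, -0.0, -1.0]]
force: [-0.3, -0.7, -0.4]
gripper_width: 0.0568
```

Rise, then retreat right and back so the cameras see.

Call:
step_arm([
  {"jaw": 100, "dx": 0, "dy": 0, "dz": -0.05, "turn": 0},
  {"jaw": 100, "dx": 0, "dy": 0, "dz": -0.15, "turn": 0},
  {"jaw": 100, "dx": 0, "dy": 0, "dz": -0.28, "turn": 0},
  {"jaw": 100, "dx": 0, "dy": 0, "dz": -0.4, "turn": 0},
  {"jaw": 100, "dx": 0, "dy": 0, "dz": -0.5, "turn": 0},
  {"jaw": 100, "dx": 0, "dy": 0, "dz": -0.6, "turn": 0},
  {"jaw": 100, "dx": 0.2, "dy": 0.1, "dz": -0.65, "turn": 0},
  {"jaw": 100, "dx": 0.4, "dy": 0.2, "dz": -0.65, "turn": 0},
  {"jaw": 100, "dx": 0.6, "dy": 0.3, "dz": -0.65, "turn": 0},
  {"jaw": 100, "dx": 0.8, "dy": 0.3, "dz": -0.65, "turn": 0},
  {"jaw": 100, "dx": 0.9, "dy": 0.3, "dz": -0.65, "turn": 0},
  {"jaw": 100, "dx": 1.0, "dy": 0.3, "dz": -0.65, "turn": 0},
  {"jaw": 100, "dx": 1.0, "dy": 0.3, "dz": -0.65, "turn": 0},
  {"jaw": 100, "dx": 1.0, "dy": 0.3, "dz": -0.65, "turn": 0},
])

```text
time: 13.48
eef_pos: [0.3974, -0.4741, 0.2029]
eef_rot: [[-0.004, -1.0, -0.001], [-1.0, 0.004, -0.003], [0.003, 0.001, -1.0]]
force: [1.8, -0.4, -0.8]
gripper_width: 0.0571
```

Run:
```python
from h import *
print(env.sense()['eef_pos'])
s=env.get_image('side')[:,:,::-1];t=env.get_image('top')[:,:,::-1]
cv2.imwrite('pics/t10.png',t);cv2.imwrite('pics/s10.png',s)
cv2.imwrite('pics/c10.png',np.hstack([cv2.resize(s[150:290,190:340],(400,400),interpolation=cv2.INTER_CUBIC),cv2.resize(t[150:300,170:320],(400,400),interpolation=cv2.INTER_CUBIC)]))
# tray outline from top: dark line rows
for u in(212,218,232,240):
    c=t[194:203,u].astype(float).sum(1)/3;w=np.clip(150-c,0,None);v=(w*np.arange(194,203)).sum()/w.sum();print(u,v,onz('top',(u,v),.017))
```

```text
[ 0.39740865 -0.47406273  0.20287918]
212 198.11499999999995 [ 0.61904299 -0.02144967  0.017     ]
218 197.83127572016463 [ 0.61997349 -0.03658946  0.017     ]
232 198.49596122778678 [ 0.6187621  -0.07201425  0.017     ]
240 198.31338028169012 [ 0.61950414 -0.0922421   0.017     ]
```

View pics/c10.png

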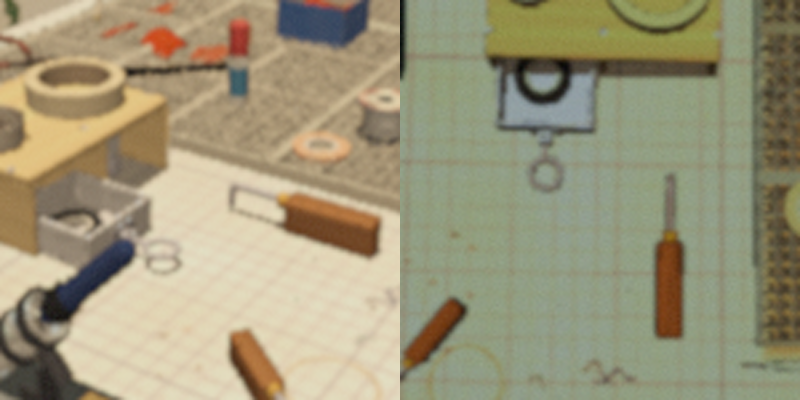

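Tray, ring and hook look right. The front position estimates scatter by a few mm between the cameras and the kinematics, so I'm checking more carefully before handing in.

Run:
```python
from h import *
T=np.mean([env.get_image('top')[:,:,::-1].astype(float) for _ in range(4)],0);S=np.mean([env.get_image('side')[:,:,::-1].astype(float) for _ in range(4)],0)
np.save('T.npy',T);np.save('S.npy',S)
cv2.imwrite('pics/S11.png',cv2.resize(S[200:250,195:250].astype('uint8'),None,fx=14,fy=12,interpolation=cv2.INTER_CUBIC))
cv2.imwrite('pics/T11.png',cv2.resize(T[160:225,195:260].astype('uint8'),None,fx=9,fy=9,interpolation=cv2.INTER_CUBIC))
print('wall outer/inner u', proj('side',[.6798,.0005,.03]),proj('side',[.6795,-.0055,.03]), proj('side',[.6785,-.104,.03]),proj('side',[.6785,-.110,.03]))
```

```text
wall outer/inner u [202.23724511 227.99833274] [203.97841772 227.02912861] [229.09557678 211.98985488] [230.48466009 211.14100425]
```

View pics/S11.png

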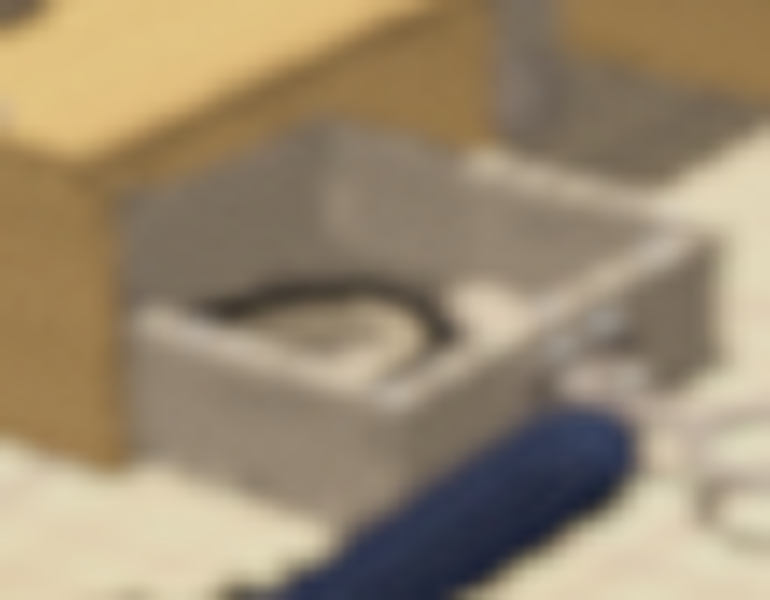

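View pics/T11.png

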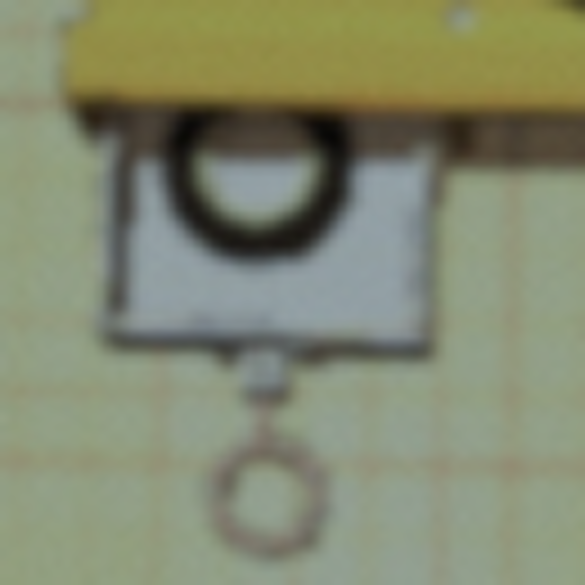

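Run:
```python
from h import *
T=np.load('T.npy')
print('shadow',onz('top',(224,176.7),.003),onz('top',(255,160+165/9-.5),0))
print('hole',onz('top',(224.5,214.5),.015))
for u in(210,216,234,240):print(u,T[192:204,u].mean(1).round())
for v in(196,197,198,199,200):print(v,[onz('top',(225,v),z)[0].round(4) for z in(0,.034)])
print('roof col',[T[165:182,u].round().tolist() for u in(248,)])
```

```text
shadow [ 0.67683359 -0.04971059  0.003     ] [ 0.67553679 -0.12967231  0.        ]
hole [ 0.57806464 -0.05379598  0.015     ]
210 [150. 149. 148. 149. 135.  91.  85. 125. 145. 147. 144. 143.]
216 [156. 157. 149. 139. 127.  91.  84. 125. 146. 151. 148. 145.]
234 [156. 157. 158. 155. 146. 118.  78.  85. 126. 148. 146. 145.]
240 [140. 146. 149. 145. 140. 130.  90.  85. 124. 146. 149. 146.]
196 [np.float64(0.6271), np.float64(0.6227)]
197 [np.float64(0.6245), np.float64(0.6202)]
198 [np.float64(0.6219), np.float64(0.6177)]
199 [np.float64(0.6193), np.float64(0.6151)]
200 [np.float64(0.6167), np.float64(0.6126)]
roof col [[[72.0, 145.0, 148.0], [71.0, 144.0, 147.0], [72.0, 143.0, 149.0], [70.0, 142.0, 147.0], [68.0, 138.0, 148.0], [64.0, 131.0, 146.0], [56.0, 113.0, 130.0], [44.0, 79.0, 94.0], [43.0, 62.0, 72.0], [47.0, 63.0, 74.0], [48.0, 65.0, 78.0], [50.0, 66.0, 78.0], [58.0, 75.0, 84.0], [78.0, 98.0, 101.0], [112.0, 138.0, 130.0], [128.0, 157.0, 144.0], [133.0, 160.0, 147.0]]]
```

Run:
```python
from h import *
print([onz('top',(u,v),.074)[:2] for u,v in((248,171.6),(248,171.2),(248,172.0))])
# side: vertical edges
S=np.load('S.npy')
print('tray FL edge, side px u~',400/14-.5+195,'v',405/12-.5+200); print('FR',718/14-.5+195, 240/12-.5+200)
print('wall inner u',125/14-.5+195)
for F in(.615,.620,.625):print(F,proj('side',[F,-.0085,.034]),proj('side',[F-.001,-.1005,.034]))
```

```text
[array([ 0.6778726 , -0.11201213]), array([ 0.67885704, -0.11199781]), array([ 0.67688839, -0.11202645])]
tray FL edge, side px u~ 223.07142857142858 v 233.25
FR 245.78571428571428 219.5
wall inner u 203.42857142857142
0.615 [226.53651097 232.29941208] [249.2555734  217.34405518]
0.62 [224.78903984 231.71771713] [247.57678199 216.84331311]
0.625 [223.05126615 231.13925025] [245.90663001 216.34514797]
```

The front estimates are 0.620 (top) and 0.6225 (side, bias-corrected), so the middle is 10–12.5 mm past the edge. That's near the low limit. Only about 14 s is used, so I'll re-take the hook and draw the tray about 4 mm further.

Run:
```python
from h import *
print(env.sense()['time']);delta([.49,-.1692,.2],0);delta([.49,-.1692,.06],0)
```

```text
13.9833
{'dx': np.float64(-0.9948), 'dy': np.float64(-0.3), 'dz': np.float64(0.0105), 'turn': 0.0013}
{'dx': np.float64(-0.9946), 'dy': np.float64(-0.2998), 'dz': np.float64(0.4772), 'turn': 0.0013}
```

Call:
step_arm([
  {"jaw": 60, "dx": -0.995, "dy": -0.3, "dz": 0, "turn": 0},
  {"jaw": 60, "dx": -0.995, "dy": -0.3, "dz": 0, "turn": 0},
  {"jaw": 60, "dx": -0.995, "dy": -0.3, "dz": 0, "turn": 0},
  {"jaw": 60, "dx": -0.995, "dy": -0.3, "dz": 0, "turn": 0},
  {"jaw": 60, "dx": -0.995, "dy": -0.3, "dz": 0, "turn": 0},
  {"jaw": 60, "dx": -0.995, "dy": -0.3, "dz": 0, "turn": 0},
  {"jaw": 60, "dx": -0.995, "dy": -0.3, "dz": 0, "turn": 0},
  {"jaw": 60, "dx": -0.995, "dy": -0.3, "dz": 0, "turn": 0},
  {"jaw": 60, "dx": -0.995, "dy": -0.3, "dz": 0, "turn": 0},
  {"jaw": 60, "dx": -0.995, "dy": -0.3, "dz": 0, "turn": 0},
  {"jaw": 60, "dx": -0.995, "dy": -0.3, "dz": 0, "turn": 0},
  {"jaw": 60, "dx": -0.995, "dy": -0.3, "dz": 0.1, "turn": 0},
  {"jaw": 60, "dx": -0.995, "dy": -0.3, "dz": 0.2, "turn": 0},
  {"jaw": 60, "dx": -0.995, "dy": -0.3, "dz": 0.3, "turn": 0},
  {"jaw": 60, "dx": -0.995, "dy": -0.3, "dz": 0.4, "turn": 0},
  {"jaw": 60, "dx": -0.995, "dy": -0.3, "dz": 0.48, "turn": 0},
  {"jaw": 60, "dx": -0.995, "dy": -0.3, "dz": 0.48, "turn": 0},
  {"jaw": 60, "dx": -0.995, "dy": -0.3, "dz": 0.48, "turn": 0},
])

```text
time: 15.48
eef_pos: [0.4885, -0.1722, 0.0582]
eef_rot: [[-0.003, -1.0, -0.003], [-1.0, 0.003, -0.0], [0.0, 0.003, -1.0]]
force: [1.7, -0.0, 0.7]
gripper_width: 0.0715
```

Run:
```python
from h import *
delta([.49,-.1692,.008],0)
```

```text
{'dx': np.float64(-0.0099), 'dy': np.float64(-0.0053), 'dz': np.float64(0.1673), 'turn': -0.0017}
```

Call:
step_arm([
  {"jaw": 60, "dx": -0.01, "dy": -0.005, "dz": 0.05, "turn": -0.002},
  {"jaw": 60, "dx": -0.01, "dy": -0.005, "dz": 0.12, "turn": -0.002},
  {"jaw": 60, "dx": -0.01, "dy": -0.005, "dz": 0.165, "turn": -0.002},
  {"jaw": 60, "dx": -0.01, "dy": -0.005, "dz": 0.165, "turn": -0.002},
  {"jaw": 60, "dx": -0.01, "dy": -0.005, "dz": 0.165, "turn": -0.002},
  {"jaw": 255, "dx": -0.01, "dy": -0.005, "dz": 0.165, "turn": -0.002},
  {"jaw": 255, "dx": -0.01, "dy": -0.005, "dz": 0.165, "turn": -0.002},
  {"jaw": 255, "dx": -0.01, "dy": -0.005, "dz": 0.165, "turn": -0.002},
  {"jaw": 255, "dx": -0.01, "dy": -0.005, "dz": 0.165, "turn": -0.002},
  {"jaw": 255, "dx": -0.01, "dy": -0.005, "dz": 0.165, "turn": -0.002},
  {"jaw": 255, "dx": -0.01, "dy": -0.005, "dz": 0.165, "turn": -0.002},
  {"jaw": 255, "dx": -0.01, "dy": -0.005, "dz": 0.165, "turn": -0.002},
  {"jaw": 255, "dx": -0.01, "dy": -0.005, "dz": 0.165, "turn": -0.002},
  {"jaw": 255, "dx": -0.01, "dy": -0.005, "dz": 0.165, "turn": -0.002},
  {"jaw": 255, "dx": -0.01, "dy": -0.005, "dz": 0.165, "turn": -0.002},
  {"jaw": 255, "dx": -0.01, "dy": -0.005, "dz": 0.165, "turn": -0.002},
  {"jaw": 255, "dx": -0.01, "dy": -0.005, "dz": 0.165, "turn": -0.002},
], force=50)

```text
time: 16.9
eef_pos: [0.4915, -0.1678, 0.0094]
eef_rot: [[0.003, -1.0, 0.0], [-1.0, -0.003, -0.0], [0.0, -0.0, -1.0]]
force: [-0.8, -0.4, 1.5]
gripper_width: 0.0258
```

Call:
step_arm([
  {"jaw": 255, "dx": 0, "dy": 0, "dz": -0.06, "turn": 0},
  {"jaw": 255, "dx": 0, "dy": 0, "dz": -0.12, "turn": 0},
  {"jaw": 255, "dx": 0, "dy": 0, "dz": -0.165, "turn": 0},
  {"jaw": 255, "dx": 0, "dy": 0, "dz": -0.165, "turn": 0},
  {"jaw": 255, "dx": -0.1, "dy": -0.01, "dz": -0.165, "turn": 0},
  {"jaw": 255, "dx": -0.2, "dy": -0.01, "dz": -0.165, "turn": 0},
  {"jaw": 255, "dx": -0.3, "dy": -0.01, "dz": -0.165, "turn": 0},
  {"jaw": 255, "dx": -0.395, "dy": -0.01, "dz": -0.165, "turn": 0},
  {"jaw": 255, "dx": -0.395, "dy": -0.01, "dz": -0.165, "turn": 0},
  {"jaw": 255, "dx": -0.395, "dy": -0.01, "dz": -0.165, "turn": 0},
  {"jaw": 255, "dx": -0.395, "dy": -0.01, "dz": -0.165, "turn": 0},
])

```text
time: 17.82
eef_pos: [0.4936, -0.0497, 0.0582]
eef_rot: [[0.003, -1.0, -0.001], [-1.0, -0.003, -0.001], [0.001, 0.001, -1.0]]
force: [-0.3, -1.2, -1.4]
gripper_width: 0.0257
```

Run:
```python
from h import *
delta([.495,-.049,.0128],0);print(env.sense()['eef_pos'])
s=env.get_image('side')[:,:,::-1]
cv2.imwrite('pics/c12.png',cv2.resize(s[200:260,220:290],(700,600),interpolation=cv2.INTER_CUBIC))
```

```text
{'dx': np.float64(-0.0024), 'dy': np.float64(-0.0048), 'dz': np.float64(0.1512), 'turn': 0.002}
[ 0.49358982 -0.04969817  0.05817076]
```

View pics/c12.png

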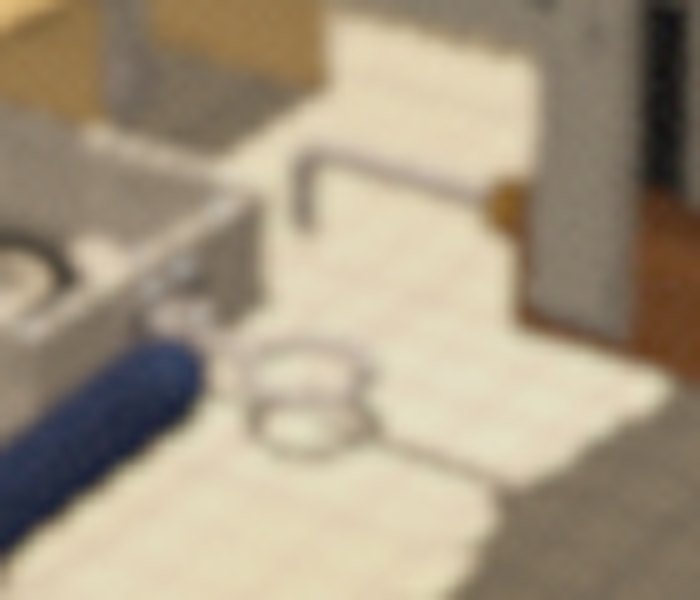

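Tip at (303,225), directly above the ring centre (308,375). Lowering into the hole.

Call:
step_arm([
  {"jaw": 255, "dx": 0, "dy": -0.003, "dz": 0.03, "turn": 0},
  {"jaw": 255, "dx": 0, "dy": -0.003, "dz": 0.06, "turn": 0},
  {"jaw": 255, "dx": 0, "dy": -0.003, "dz": 0.09, "turn": 0},
  {"jaw": 255, "dx": 0, "dy": -0.003, "dz": 0.11, "turn": 0},
  {"jaw": 255, "dx": 0, "dy": -0.003, "dz": 0.12, "turn": 0},
  {"jaw": 255, "dx": 0, "dy": -0.003, "dz": 0.13, "turn": 0},
  {"jaw": 255, "dx": 0, "dy": -0.003, "dz": 0.14, "turn": 0},
  {"jaw": 255, "dx": 0, "dy": -0.003, "dz": 0.15, "turn": 0},
  {"jaw": 255, "dx": 0, "dy": -0.003, "dz": 0.15, "turn": 0},
  {"jaw": 255, "dx": 0, "dy": -0.003, "dz": 0.15, "turn": 0},
])

```text
time: 18.7
eef_pos: [0.4949, -0.0491, 0.0138]
eef_rot: [[0.003, -1.0, 0.0], [-1.0, -0.003, 0.0], [-0.0, -0.0, -1.0]]
force: [-0.2, -0.4, -1.0]
gripper_width: 0.0255
```

Call:
step_arm([
  {"jaw": 255, "dx": 0, "dy": 0.01, "dz": 0, "turn": 0},
  {"jaw": 255, "dx": 0, "dy": 0.02, "dz": 0, "turn": 0},
  {"jaw": 255, "dx": 0, "dy": 0.028, "dz": 0, "turn": 0},
  {"jaw": 255, "dx": 0, "dy": 0.034, "dz": 0, "turn": 0},
  {"jaw": 255, "dx": 0, "dy": 0.04, "dz": 0, "turn": 0},
  {"jaw": 255, "dx": 0, "dy": 0.042, "dz": 0, "turn": 0},
  {"jaw": 255, "dx": 0, "dy": 0.042, "dz": 0, "turn": 0},
])

```text
time: 19.28
eef_pos: [0.4833, -0.0493, 0.0141]
eef_rot: [[0.003, -1.0, 0.002], [-1.0, -0.003, -0.0], [0.0, -0.002, -1.0]]
force: [2.6, -1.2, -2.0]
gripper_width: 0.0255
```

```bash
cat > m.py <<'E'
from h import *
T=np.mean([env.get_image('top')[:,:,::-1].astype(float) for _ in range(3)],0)
print(env.sense()['eef_pos'],env.sense()['force'])
for u in(210,216,234,240):
    c=T[192:206,u].mean(1);w=np.clip(140-c,0,None);w[:3]=0;v=(w*np.arange(192,206)).sum()/w.sum();print(u,round(v,2),onz('top',(u,v),.017)[0].round(4))
E
python3 m.py
python3 - <<'E'
from h import *
T=np.load('T.npy')
for u in(210,216,234,240):
    c=T[192:206,u].mean(1);w=np.clip(140-c,0,None);w[:3]=0;v=(w*np.arange(192,206)).sum()/w.sum();print('before',u,round(v,2),onz('top',(u,v),.017)[0].round(4))
E
```

```text
[ 0.4832455  -0.0492886   0.01399464] [ 3.69770776 -0.6266793  -1.6379415 ]
210 199.03 0.6166
216 199.0 0.6169
234 199.63 0.6159
240 199.48 0.6165
before 210 197.65 0.6202
before 216 197.53 0.6207
before 234 198.39 0.6191
before 240 198.58 0.6188
```

The front has moved 3.2 mm to about 0.6165, so the middle is ~13–15.5 mm past by either camera. Slackening and lifting out, then returning to the spot.

Call:
step_arm([
  {"jaw": 255, "dx": 0, "dy": -0.012, "dz": 0, "turn": 0},
  {"jaw": 255, "dx": 0, "dy": -0.028, "dz": 0, "turn": 0},
  {"jaw": 255, "dx": 0, "dy": -0.028, "dz": 0, "turn": 0},
  {"jaw": 255, "dx": 0, "dy": -0.028, "dz": 0, "turn": 0},
  {"jaw": 255, "dx": 0, "dy": -0.028, "dz": -0.02, "turn": 0},
  {"jaw": 255, "dx": 0, "dy": -0.028, "dz": -0.04, "turn": 0},
  {"jaw": 255, "dx": 0, "dy": -0.028, "dz": -0.06, "turn": 0},
  {"jaw": 255, "dx": 0, "dy": -0.028, "dz": -0.1, "turn": 0},
  {"jaw": 255, "dx": 0, "dy": -0.028, "dz": -0.15, "turn": 0},
  {"jaw": 255, "dx": 0, "dy": -0.028, "dz": -0.15, "turn": 0},
  {"jaw": 255, "dx": 0.1, "dy": -0.02, "dz": -0.15, "turn": 0},
  {"jaw": 255, "dx": 0.2, "dy": -0.02, "dz": -0.15, "turn": 0},
  {"jaw": 255, "dx": 0.3, "dy": -0.02, "dz": -0.15, "turn": 0},
  {"jaw": 255, "dx": 0.4, "dy": -0.02, "dz": -0.15, "turn": 0},
  {"jaw": 255, "dx": 0.4, "dy": -0.02, "dz": -0.15, "turn": 0},
  {"jaw": 255, "dx": 0.4, "dy": -0.02, "dz": -0.15, "turn": 0},
])

```text
time: 20.77
eef_pos: [0.4881, -0.1714, 0.0587]
eef_rot: [[-0.001, -1.0, 0.0], [-1.0, 0.001, -0.001], [0.001, -0.0, -1.0]]
force: [-0.0, -0.3, -1.1]
gripper_width: 0.0259
```

Call:
step_arm([
  {"jaw": 255, "dx": 0, "dy": 0, "dz": 0.05, "turn": 0},
  {"jaw": 255, "dx": 0, "dy": 0, "dz": 0.1, "turn": 0},
  {"jaw": 255, "dx": 0, "dy": 0, "dz": 0.13, "turn": 0},
  {"jaw": 255, "dx": 0, "dy": 0, "dz": 0.145, "turn": 0},
  {"jaw": 255, "dx": 0, "dy": 0, "dz": 0.155, "turn": 0},
  {"jaw": 255, "dx": 0, "dy": 0, "dz": 0.155, "turn": 0},
  {"jaw": 255, "dx": 0, "dy": 0, "dz": 0.155, "turn": 0},
])

```text
time: 21.35
eef_pos: [0.4889, -0.1689, 0.0125]
eef_rot: [[0.004, -1.0, 0.0], [-1.0, -0.004, -0.0], [0.0, -0.0, -1.0]]
force: [1.0, -0.1, -0.6]
gripper_width: 0.0257
```

Table contact is expected at z≈0.0092.

Call:
step_arm([
  {"jaw": 255, "dx": 0, "dy": 0, "dz": 0.003, "turn": 0},
  {"jaw": 255, "dx": 0, "dy": 0, "dz": 0.006, "turn": 0},
  {"jaw": 255, "dx": 0, "dy": 0, "dz": 0.009, "turn": 0},
  {"jaw": 255, "dx": 0, "dy": 0, "dz": 0.011, "turn": 0},
  {"jaw": 255, "dx": 0, "dy": 0, "dz": 0.011, "turn": 0},
  {"jaw": 255, "dx": 0, "dy": 0, "dz": 0.011, "turn": 0},
])

```text
time: 21.85
eef_pos: [0.4889, -0.1692, 0.0094]
eef_rot: [[0.003, -1.0, 0.001], [-1.0, -0.003, -0.0], [0.0, -0.001, -1.0]]
force: [0.2, 0.4, 3.4]
gripper_width: 0.0255
```

Contact (+4 N). Releasing and retreating.

Call:
step_arm([
  {"jaw": 100, "dx": 0, "dy": 0, "dz": 0, "turn": 0},
  {"jaw": 100, "dx": 0, "dy": 0, "dz": 0, "turn": 0},
  {"jaw": 100, "dx": 0, "dy": 0, "dz": 0, "turn": 0},
  {"jaw": 100, "dx": 0, "dy": 0, "dz": 0, "turn": 0},
  {"jaw": 100, "dx": 0, "dy": 0, "dz": 0, "turn": 0},
  {"jaw": 100, "dx": 0, "dy": 0, "dz": 0, "turn": 0},
  {"jaw": 100, "dx": 0, "dy": 0, "dz": 0, "turn": 0},
  {"jaw": 100, "dx": 0, "dy": 0, "dz": 0, "turn": 0},
  {"jaw": 100, "dx": 0, "dy": 0, "dz": 0, "turn": 0},
  {"jaw": 100, "dx": 0, "dy": 0, "dz": 0, "turn": 0},
])

```text
time: 22.68
eef_pos: [0.4887, -0.1691, 0.009]
eef_rot: [[0.003, -1.0, 0.0], [-1.0, -0.003, 0.0], [-0.0, -0.0, -1.0]]
force: [0.2, 0.5, -0.9]
gripper_width: 0.0571
```

Call:
step_arm([
  {"jaw": 100, "dx": 0, "dy": 0, "dz": -0.05, "turn": 0},
  {"jaw": 100, "dx": 0, "dy": 0, "dz": -0.15, "turn": 0},
  {"jaw": 100, "dx": 0, "dy": 0, "dz": -0.28, "turn": 0},
  {"jaw": 100, "dx": 0, "dy": 0, "dz": -0.4, "turn": 0},
  {"jaw": 100, "dx": 0, "dy": 0, "dz": -0.5, "turn": 0},
  {"jaw": 100, "dx": 0, "dy": 0, "dz": -0.6, "turn": 0},
  {"jaw": 100, "dx": 0.2, "dy": 0.1, "dz": -0.65, "turn": 0},
  {"jaw": 100, "dx": 0.4, "dy": 0.2, "dz": -0.65, "turn": 0},
  {"jaw": 100, "dx": 0.6, "dy": 0.3, "dz": -0.65, "turn": 0},
  {"jaw": 100, "dx": 0.8, "dy": 0.3, "dz": -0.65, "turn": 0},
  {"jaw": 100, "dx": 0.9, "dy": 0.3, "dz": -0.65, "turn": 0},
  {"jaw": 100, "dx": 1.0, "dy": 0.3, "dz": -0.65, "turn": 0},
  {"jaw": 100, "dx": 1.0, "dy": 0.3, "dz": -0.65, "turn": 0},
  {"jaw": 100, "dx": 1.0, "dy": 0.3, "dz": -0.65, "turn": 0},
])

```text
time: 23.85
eef_pos: [0.3971, -0.4744, 0.2041]
eef_rot: [[-0.001, -1.0, -0.001], [-1.0, 0.001, -0.003], [0.003, 0.001, -1.0]]
force: [-0.5, -0.4, 0.3]
gripper_width: 0.0572
```

```bash
python3 m.py
python3 - <<'E'
from h import *
s=env.get_image('side')[:,:,::-1];t=env.get_image('top')[:,:,::-1]
cv2.imwrite('pics/c14.png',np.hstack([cv2.resize(s[150:290,190:340],(400,400),interpolation=cv2.INTER_CUBIC),cv2.resize(t[100:300,170:320],(400,533),interpolation=cv2.INTER_CUBIC)[133:]]))
t0=cv2.imread('pics/top0.png');d=cv2.absdiff(t,t0).max(2);m=(cv2.blur(d,(3,3))>25).astype('uint8');n,_,st,_=cv2.connectedComponentsWithStats(m)
print(env.sense()['time'],[x[:5].tolist() for x in st[1:] if x[4]>8])
E
```

```text
[ 0.39784878 -0.4715748   0.20344341] [-0.12252116  0.88938941  0.21840709]
210 199.0 0.6167
216 199.01 0.6169
234 199.67 0.6158
240 199.45 0.6166
24.1 [[206, 172, 39, 34, 871], [219, 209, 7, 7, 22], [219, 215, 19, 68, 631], [265, 217, 12, 62, 540], [356, 278, 156, 98, 7323], [491, 351, 21, 27, 201], [460, 373, 3, 5, 14], [493, 374, 19, 10, 111], [475, 376, 15, 8, 93]]
```

View pics/c14.png

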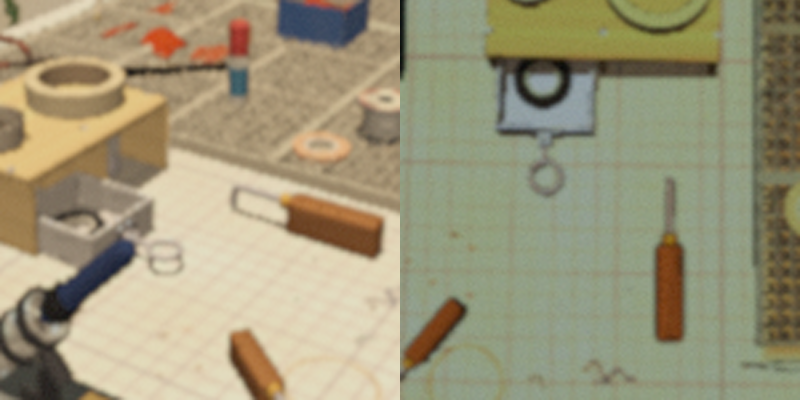

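The final view shows the tray out, the ring free at (547,177), and the hook upright on bare table with its tip down at (670,180)–(670,340). Compared with the first picture, only the tray, the ring and the hook have changed, apart from the arm itself. Handing in.

```bash
python3 -c "
from rig import env
print(env.hand_in())"
```

```text
the job is handed in; nothing more can be done
None
```

I drew the ring tray out of the left bay with the larger hook, unhooked it, and laid the hook flat, tip down, on bare table about 70 mm to the right of the tray. The job was handed in at about 24 s.

- **Tray position:** after the first pull, my estimates put the tray's middle only about 10–12.5 mm past the shelf edge. I re-took the hook once and drew it about 3 mm further. The top view now puts the front at x≈0.6165 m and the roof edge at about 0.678 m, so the middle is about 15 mm past.
- **Camera disagreement:** I did not re-measure the final position with the side camera. Its earlier estimate, with a small bias corrected, was 2–3 mm less than the top view's. That would put the middle about 13 mm past the edge, still within one to two centimetres.
- **Everything else:** a before/after top picture shows only the tray, ring and hook moved, apart from the arm. The highest force I read was about 4 N, and the gripper and arm did not touch the tray.

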